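Slide the glue bottle home into its caddy bay

ROBOT

A 6-joint arm with a two-finger parallel gripper is mounted at the origin on the work surface. World frame = base frame: x ahead of the robot, y to its left, z up, the work surface at z = 0. Lengths are in m, angles in rad, forces in N, time in s.
With the tool pointing down it reaches from about 0.25 to 0.775 m from the base axis. Payload 4 kg.
Tool frame: the origin (TCP) lies on the centre line of the jaws, within the pads' length; the fingertips stand 22 mm ahead of it and the grasp point (between the pads) lies 3 mm ahead of it (ctrl.finger_overhang is the distance from the TCP to the fingertips, in m); z points along the fingers, x is the direction in which the jaws open and shut, and the axes are right-handed (so a half turn about z gives the same grasp; the last joint's range is limited). The gripper opens to 85 mm and grips with 20 to 120 N. Pads are 22 mm wide; open, the fingers measure 114 mm over their backs; the gripper's body (76 mm by 85 mm) begins 54 mm behind the grasp point. The pads swing forward as they close: fully open they stand 13 mm farther back than shut.
Start: joints at [1.2, 0.087, 1.371, -0, 1.684, -0.103], TCP at [0.146, 0.53, 0.253] pointing down, gripper open.
Joint ranges: [-3.1, 3.1], [-0.76, 2.03], [0.27, 2.55], [-1.08, 4.22], [0.17, 2.65], [-2.57, 2.57]. Speed limits (rad/s): [2.79, 2.79, 3.14, 3.14, 3.14, 3.14].

INTERFACE

Orientations are given as a unit quaternion [x, y, z, w].
In Python, from station import ctrl, imaging, ticket gives the robot as it stands. The module is installed in compiled form; this text tells all that it offers.
- The arm moves only by the tool arm_command, never from a script. Its argument "deltas" is a list of rows, each a list of 7 numbers: the opening in per cent of the stroke, from 0 (shut) to 100 (fully open), then the shift along the tool's x, y, z in m, then the turn, a rotation vector about the tool's x, y, z in rad. A call has 1 to 8 rows; each row shifts and turns the commanded pose from where the row before left it, along the tool's axes as they then stand; what a row does not reach is not made up. A row lasts 1/8 s, in which the tool goes at most 62.5 mm and 10.7 degrees, less where a joint would pass 70% of its speed; a pose out of reach is approached as far as the arm can. A call with a gripper value outside its range is refused whole. The fingers move at their own pace and stop on an object; "grip_force" is the grip in N (left out, the last holds). Time passes only in rows, so rows that do not move let the fingers close. It gives the time, the measured TCP pose, the force and the opening at its end, in the units of the state.
- ctrl.read_state(): the state, without advancing time (a new reading comes with each control period).
- imaging.get_image(name): name is "side" or "top" or "wrist"; returns a dict with "frame" (400x640x3 uint8, blue, green, red), "K" (3x3 intrinsics, pixels), "dist_coeffs" ([k1, k2, p1, p2, k3] as OpenCV has them; the pictures are not rectified), "position" and "orientation" of the camera in the world; the wrist camera has in their place "tool_from_camera" (4x4, takes a point from camera to tool coordinates, whose origin is the TCP and whose axes are the tool frame's). Camera axes: x right, y down, z forward; pixel columns grow to the right and rows downward; lengths in m; the calibration is good to about 2 mm. A picture is of the moment at which its call begins: read the wrist's pose just before it. There is no depth.
- ticket.hand_in(): hands the job in, once; it reports no verdict.
The state is a dict: "time": time; "joint_pos": joint angles; "qd": joint speeds; "tau": joint torques, N m; "tcp_pos": TCP position; "orientation": TCP orientation; "force": force on the tool from outside, world axes, zero at the start; "ft_torque": the same for the moment, N m; "finger_gap": finger opening in m.
Only numpy, scipy, OpenCV 4.12 (cv2) and the standard library are available. Lean on these libraries where they do the work, as an engineer would, in place of code of your own. Each camera call takes 0.05 s, during which the arm holds its last target.

TASK

The tall glue bottle has been left out on the bench beside the 3D printers. Push it along the bench, low on its wide foot and never touching it above the foot, into the empty bay of the white caddy (the one with the round rubber mat) until it stands upright right against the bay's back wall. It must slide on its base the whole way, never lifted and never tipped over, and every other thing stays where it is.

Things in the scene. Friction and masses are not known exactly. Their poses are not given: they have to be found in the camera images.
- bottle: Loose glue bottle, 0.13 to 0.23 kg. Grey foot 42 mm in diameter, 40 mm high (push here; pushed well above the foot it tips over); white body 36 mm in diameter to 108 mm, shoulder and cap (26 mm) to 134 mm, nozzle (10 mm) to 169 mm. Friction on the bench 0.5 to 0.7. Origin: centre of its underside, z up. Round: its yaw means nothing.
- caddy: White caddy fixed to the bench: three bays in a row along y, 69 mm apart, two taken. Each is open above and to -x (roughly to the robot), has no floor (things slide in along the bench) and is 62 mm wide between walls 7 mm thick, 35 mm high. Mouths at x = -26.5 mm, back wall's face at x = +21 mm. Origin: on the bench, where a 42 mm foot is home in the middle bay.
- mat: Thin black rubber disc, 42 mm in diameter, 0.6 mm thick (no obstacle to sliding), fixed in the empty bay. Origin: its centre, on the bench: the bottle's home point in that bay, where the foot touches the back wall. +x points straight into the bay (the way to push), y across it; axes parallel to the caddy's.
- stick: Glue stick, yellow with white cap, 34 mm in diameter, 107 mm tall, standing loose in one of the bays; leave alone. Origin: centre of its underside.
- tub: White grease tub with black cap, 48 mm in diameter, 72 mm tall, standing loose in one of the bays; leave alone. Origin: centre of its underside.
- jar: Small glass jar, steel lid, 42 mm in diameter, 48 mm tall, loose, to the left of the caddy's mouth; leave alone. Origin: centre of its underside.
- bracket: Black printed angle bracket 50 x 40 mm, 40 mm tall, loose, to the right of the caddy's mouth; leave alone. Origin: centre of its underside.
- scraper: Scraper lying on the bench on the robot's right; leave alone. Origin: centre of its underside.
- driver: Screwdriver lying on the bench on the robot's left; leave alone. Origin: centre of its underside.
- spool: Filament spool lying flat, 200 mm in diameter, 60 mm high, on the robot's right; leave alone. Origin: centre of its underside.
There are look-alikes about, which are no part of the job. What is shaped like the bottle but green is not meant.

How it is judged:
By the outcome, as a careful person would: the job done as asked, in the order asked, and still so for the second after the job is handed in, with the robot touching nothing.
It also fails if it takes over 56 s, if anything falls off the work surface, if the arm or the gripper's body presses on something with over 40 N, if the wrist force passes 120 N, or if a joint passes its speed limit or range.

## Working session

There is one attempt and no reset: what is moved stays moved. The work goes in short steps, Python scripts to look and compute and a tool call to move; the robot and the scene stay as the last step left them, time stands still between calls to the robot, and variables do not carry over. Pictures are saved under pics/ and viewed, and the job is handed in when it is done.

Besides the shell and the picture viewer there is one more tool, called after "Emit:" by a JSON object that holds its "fn" and its "kwargs". arm_command: Moves the arm, as the interface text tells. Its arguments: {"type":"object","properties":{"deltas":{"type":"array","items":{"type":"array","items":{"type":"number"}}},"grip_force":{"type":"number"}},"required":["deltas"]}

```bash
mkdir -p pics; python3 - <<'E'
from station import ctrl, imaging
import cv2
s=ctrl.read_state();print(s, ctrl.finger_overhang)
for n in ("side","top"):
    d=imaging.get_image(n);cv2.imwrite(f"pics/{n}0.png",d["frame"]);print(n,d["K"],d["dist_coeffs"],d["position"],d["orientation"])
E
```

```text
{'time': 0.0, 'joint_pos': array([ 1.19990012e+00,  8.79851562e-02,  1.37228021e+00,  1.73834714e-05,
        1.68360894e+00, -1.03126846e-01]), 'qd': array([ 0.00153716, -0.00079406, -0.00104252,  0.00108509,  0.00011079,
        0.00011752]), 'tau': array([ 3.88494882e-04, -3.51853251e+01, -3.13281548e+01, -6.59566490e-05,
        1.06661927e-02, -7.84136233e-06]), 'tcp_pos': array([0.14536714, 0.52996931, 0.25210943]), 'orientation': array([ 7.95165842e-01,  6.06390948e-01, -9.78047907e-04,  5.87355536e-04]), 'force': array([ 0.71556418,  0.41138106, -0.64954665]), 'ft_torque': array([-0.03622899, -0.03386308, -0.00992452]), 'finger_gap': 0.08579948894239108} 0.022
side [[400.79080162   0.         315.78878647]
 [  0.         400.79080162 195.19791649]
 [  0.           0.           1.        ]] [-0.08504881  0.          0.          0.          0.        ] [ 0.14257023 -0.52991742  0.70688572] [ 0.87051945 -0.33313401  0.12164552 -0.34120373]
top [[470.17604464   0.         320.55720861]
 [  0.         470.17604464 197.09145488]
 [  0.           0.           1.        ]] [-0.0176301  0.         0.         0.         0.       ] [ 0.31926716 -0.06994852  1.08089216] [-0.70331475  0.70403136 -0.06693466  0.07216624]
```

View pics/side0.png

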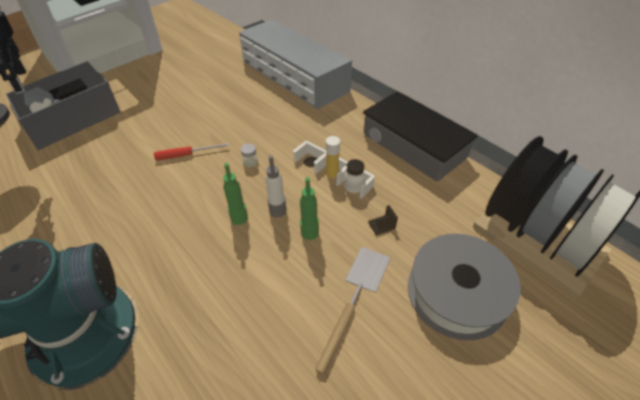

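View pics/top0.png

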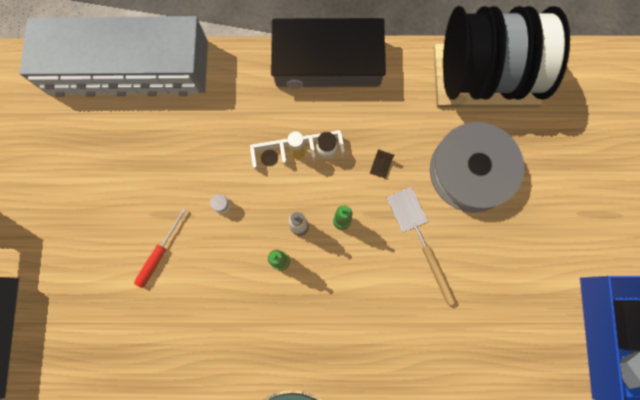

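The top view shows the white and grey bottle at about (298,223), with green look-alikes at (343,217) and (279,260). The caddy spans about (250–345, 132–167), and its empty bay with the mat is the left one, at about (269,158). The jar is at (220,204) and the bracket at (382,164). Next I'll zoom in and measure.

```bash
cat > h.py <<'E'
import numpy as np, cv2
from scipy.spatial.transform import Rotation as R
def cam(d): return d["K"],np.array(d["dist_coeffs"]),np.array(d["position"]),R.from_quat(d["orientation"]).as_matrix()
def ray(d,uv):
    K,D,p,r=cam(d)
    n=cv2.undistortPoints(np.array(uv,float).reshape(-1,1,2),K,D).reshape(-1,2)
    return p,(r@np.c_[n,np.ones(len(n))].T).T
def plane(d,uv,z):
    p,v=ray(d,uv); return p+v*((z-p[2])/v[:,2])[:,None]
def proj(d,X):
    K,D,p,r=cam(d)
    return cv2.projectPoints(np.array(X,float).reshape(-1,3),cv2.Rodrigues(r.T)[0],-r.T@p,K,D)[0].reshape(-1,2)
E
python3 - <<'E'
from station import imaging
from h import *
t=imaging.get_image("top");s=imaging.get_image("side")
c=t["frame"][120:280,200:400];cv2.imwrite("pics/tz.png",cv2.resize(c,None,fx=4,fy=3.75,interpolation=2)[:600])
c=s["frame"][130:250,210:370];cv2.imwrite("pics/sz.png",cv2.resize(c,None,fx=5,fy=5,interpolation=2))
import pickle;pickle.dump((t,s),open("im.pkl","wb"))
E
```

```text
(no output)
```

View pics/tz.png

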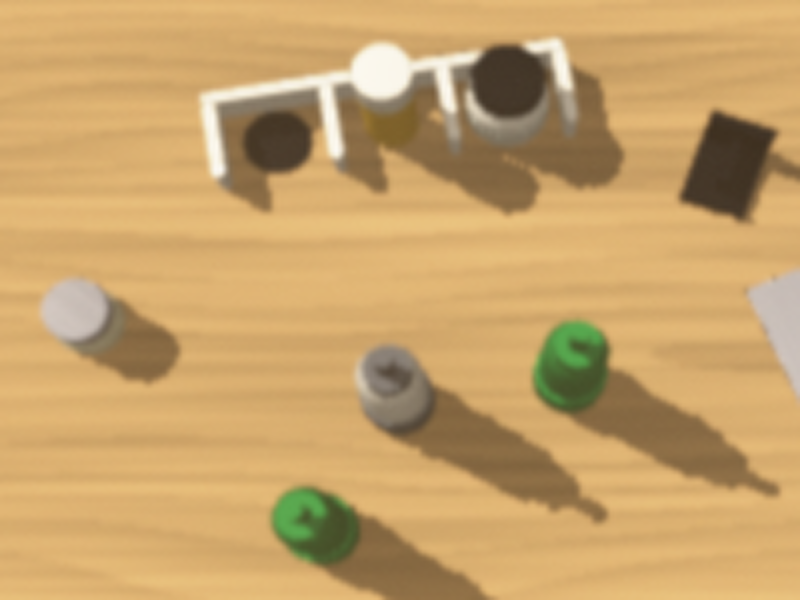

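View pics/sz.png

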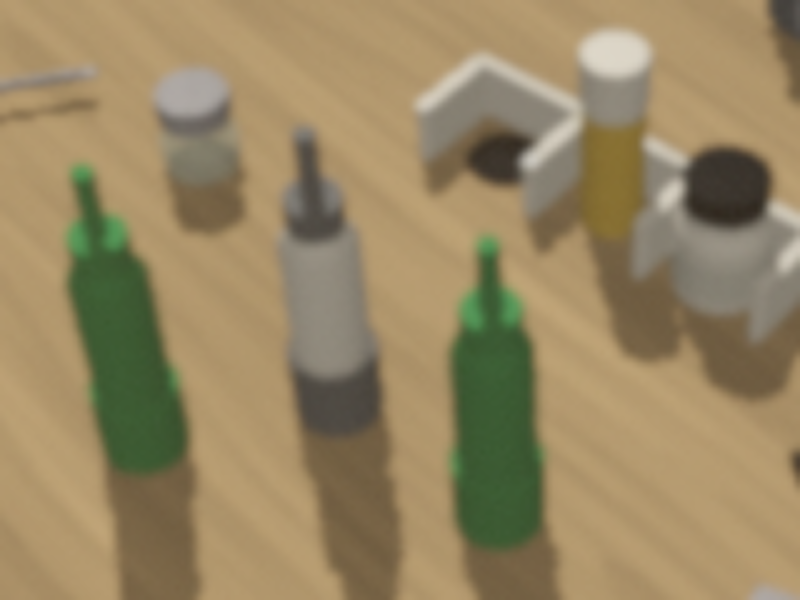

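```bash
python3 - <<'E'
from h import *
import pickle;t,s=pickle.load(open("im.pkl","rb"))
hs=cv2.cvtColor(s["frame"],cv2.COLOR_BGR2HSV)
m=((hs[...,1]<60)).astype(np.uint8); n,l,st,ce=cv2.connectedComponentsWithStats(m)
for i in range(1,n):
    if st[i,4]>60 and 200<ce[i][0]<420 and 120<ce[i][1]<260: print("S",st[i],ce[i])
i=l[205,277]
for v in range(196,220):
    x=np.where(l[v]==i)[0]; print(v,x.min() if len(x) else None,x.max() if len(x) else None, end='; ')
print()
ht=cv2.cvtColor(t["frame"],cv2.COLOR_BGR2HSV)
m=((ht[...,1]<60)).astype(np.uint8); n,l,st,ce=cv2.connectedComponentsWithStats(m)
for i in range(1,n):
    if st[i,4]>60 and 200<ce[i][0]<420 and 120<ce[i][1]<290: print("T",st[i],ce[i])
# mat
for nm,d,roi in (("top",t,(145,172,260,281)),("side",s,(152,170,300,319))):
    a,b,c,e=roi; g=d["frame"][a:b,c:e].max(2); mm=(g<75).astype(np.uint8)
    n,l,st,ce=cv2.connectedComponentsWithStats(mm); k=1+np.argmax(st[1:,4])
    uv=ce[k]+[c,a]; print(nm,"mat",st[k],uv,plane(d,uv,0.0006))
# coarse points
T=lambda x,y:(200+(x+.5)/4-.5,120+(y+.5)/3.75-.5)
S=lambda x,y:(210+(x+.5)/5-.5,130+(y+.5)/5-.5)
print("caddy corners top z=.035", plane(t,[T(202,96),T(558,40),T(220,182),T(572,132)],.035))
print("prong tips L2,L3", plane(t,[T(340,162),T(455,150)],.035))
print("jar lid",plane(t,T(77,309),.048),"side",plane(s,S(192,93),.048))
print("green caps z.134?",plane(t,[T(578,345),T(304,515)],.134), "white",plane(t,T(390,370),.134))
print("green base via side", plane(s,[S(498,530),S(145,455),S(338,434)],0.0))
print("bracket", plane(t,[T(718,112),T(775,128),T(745,218),T(682,200)],.04))
print("proj base", proj(s,[[.3,0,0]]))
E
```

```text
S [293 136  47  37 761] [317.52299606 151.00525624]
S [241 143  16  23 274] [248.73357664 153.91240876]
S [266 156  19  61 738] [274.79810298 190.53252033]
S [337 158  38  40 791] [354.49178255 178.6573957 ]
196 269 283; 197 268 284; 198 268 284; 199 268 284; 200 268 284; 201 268 284; 202 268 284; 203 269 284; 204 269 284; 205 270 284; 206 270 284; 207 270 284; 208 270 284; 209 270 284; 210 270 284; 211 271 284; 212 271 284; 213 271 283; 214 272 283; 215 273 281; 216 276 278; 217 None None; 218 None None; 219 None None; 
T [332 130  12  23  98] [338.95918367 138.75510204]
T [250 132  70  36 666] [285.54054054 144.32882883]
T [317 144  19  13  97] [324.93814433 151.70103093]
T [ 387  187   41   60 1106] [407.37793852 210.45660036]
T [211 195  17  17 222] [218.69369369 202.68018018]
T [289 213  16  21 179] [295.5698324  221.58100559]
top mat [  2   6  14  13 102] [268.05882353 155.73529412] [[6.35853712e-01 6.33855944e-02 6.00000000e-04]]
side mat [ 4  5 11  9 67] [309.14925373 160.85074627] [[6.30467070e-01 6.34002084e-02 6.00000000e-04]]
caddy corners top z=.035 [[ 0.65123156  0.10142787  0.035     ]
 [ 0.68701074 -0.10560061  0.035     ]
 [ 0.59617431  0.08943206  0.035     ]
 [ 0.62749243 -0.11319602  0.035     ]]
prong tips L2,L3 [[ 0.60868893  0.02055543  0.035     ]
 [ 0.61616175 -0.04566693  0.035     ]]
jar lid [[0.51457851 0.16558782 0.048     ]] side [[0.51506045 0.16338656 0.048     ]]
green caps z.134? [[ 0.47795744 -0.11101715  0.134     ]
 [ 0.38603585  0.02719437  0.134     ]] white [[ 0.46434541 -0.01520668  0.134     ]]
green base via side [[ 0.473152   -0.11838296  0.        ]
 [ 0.38155554  0.02146721  0.        ]
 [ 0.45457941 -0.02799106  0.        ]]
bracket [[ 0.63859152 -0.19715456  0.04      ]
 [ 0.62831483 -0.2296416   0.04      ]
 [ 0.57162771 -0.21083291  0.04      ]
 [ 0.58294694 -0.17525538  0.04      ]]
proj base [[213.09582841 245.99086128]]
```

```bash
cat >> h.py <<'E'
def target(h,tilt):
    h=np.radians(h);th=np.radians(tilt)
    f=np.array([np.cos(h),np.sin(h),0]);d=np.array([0,0,-1.])
    z=np.cos(th)*d+np.sin(th)*f; x=np.array([-np.sin(h),np.cos(h),0]); return np.c_[x,np.cross(z,x),z]
def info(st):
    r=R.from_quat(st["orientation"]).as_matrix();y=r[:,1];z=r[:,2]
    return "head %.1f tilt %.1f"%(np.degrees(np.arctan2(r[1,1],r[0,1])),np.degrees(np.arcsin(np.hypot(z[0],z[1])))),"tcp",np.round(st["tcp_pos"],4),"tip",np.round(st["tcp_pos"]+.022*z,4),"F",np.round(st["force"],1),"t",st["time"],"gap",st["finger_gap"],np.round(st["joint_pos"],2)
def moves(st,wps):
    # wps: (tcp pos, heading, tilt, n rows): pure translation shown in tool axes per row, turn after shift
    p=np.array(st["tcp_pos"]);r=R.from_quat(st["orientation"]).as_matrix()
    for q,h,ti,n in wps:
        q=np.array(q,float);g=target(h,ti); rv=R.from_matrix(r.T@g).as_rotvec()
        for k in range(n):
            rr=r@R.from_rotvec(rv*k/n).as_matrix()
            print("row",k if n>1 else "",np.round(rr.T@(q-p)/n*1000,1),"mm rot",np.round(rv/n,4))
        p=q;r=g
E
python3 - <<'E'
from station import ctrl,imaging
from h import *
st=ctrl.read_state();print(*info(st));w=imaging.get_image("wrist");print(w["tool_from_camera"],w["K"],w["dist_coeffs"])
moves(st,[((.36,.03,.32),30,0,10)])
E
```

```text
head -15.3 tilt 0.1 tcp [0.1454 0.5301 0.2526] tip [0.1454 0.5301 0.2306] F [ 0.8  0.2 -1. ] t 0.2 gap 0.08517706956635392 [ 1.2   0.09  1.37 -0.    1.68 -0.1 ]
[[ 9.99999788e-01 -4.39474773e-04 -4.80242231e-04 -4.60741623e-04]
 [ 5.66598639e-04  9.50834274e-01  3.09699632e-01 -8.00939940e-02]
 [ 3.20525597e-04 -3.09699839e-01  9.50834322e-01 -1.19428494e-01]
 [ 0.00000000e+00  0.00000000e+00  0.00000000e+00  1.00000000e+00]] [[318.26866221   0.         318.09049659]
 [  0.         318.26866221 191.02615586]
 [  0.           0.           1.        ]] [-0.04132127  0.          0.          0.          0.        ]
row 0 [-42.6  33.9  -6.7] mm rot [-0.0001  0.0001 -0.0791]
row 1 [-45.1  30.5  -6.7] mm rot [-0.0001  0.0001 -0.0791]
row 2 [-47.4  26.8  -6.7] mm rot [-0.0001  0.0001 -0.0791]
row 3 [-49.3  23.   -6.7] mm rot [-0.0001  0.0001 -0.0791]
row 4 [-51.   19.   -6.7] mm rot [-0.0001  0.0001 -0.0791]
row 5 [-52.3  14.9  -6.7] mm rot [-0.0001  0.0001 -0.0791]
row 6 [-53.4  10.7  -6.7] mm rot [-0.0001  0.0001 -0.0791]
row 7 [-54.    6.5  -6.7] mm rot [-0.0001  0.0001 -0.0791]
row 8 [-54.4   2.2  -6.7] mm rot [-0.0001  0.0001 -0.0791]
row 9 [-54.4  -2.1  -6.7] mm rot [-0.0001  0.0001 -0.0791]
```

```bash
sed -i 's/x=np.array(\[-np.sin(h),np.cos(h),0\])/x=np.array([np.sin(h),-np.cos(h),0])/; s/np.arctan2(r\[1,1\],r\[0,1\])/np.arctan2(-r[0,0],r[1,0])+0/' h.py
sed -i 's/np.degrees(np.arctan2(-r\[0,0\],r\[1,0\])+0)/np.degrees(np.arctan2(r[0,0],-r[1,0]))/' h.py
python3 - <<'E'
from station import ctrl
from h import *
st=ctrl.read_state();print(*info(st))
moves(st,[((.50,.04,.32),30,0,16)])
E
```

```text
head 164.7 tilt 0.1 tcp [0.1455 0.5302 0.2527] tip [0.1455 0.5302 0.2307] F [0.2 0.1 0.6] t 0.25 gap 0.08513464530591229 [ 1.2   0.09  1.37  0.    1.68 -0.1 ]
row 0 [-23.7  29.5  -4.2] mm rot [1.000e-04 0.000e+00 1.469e-01]
row 1 [-19.1  32.6  -4.2] mm rot [1.000e-04 0.000e+00 1.469e-01]
row 2 [-14.1  35.1  -4.2] mm rot [1.000e-04 0.000e+00 1.469e-01]
row 3 [-8.9 36.8 -4.2] mm rot [1.000e-04 0.000e+00 1.469e-01]
row 4 [-3.4 37.7 -4.2] mm rot [1.000e-04 0.000e+00 1.469e-01]
row 5 [ 2.2 37.7 -4.2] mm rot [1.000e-04 0.000e+00 1.469e-01]
row 6 [ 7.7 37.  -4.2] mm rot [1.000e-04 0.000e+00 1.469e-01]
row 7 [13.  35.5 -4.2] mm rot [1.000e-04 0.000e+00 1.469e-01]
row 8 [18.1 33.2 -4.2] mm rot [1.000e-04 0.000e+00 1.469e-01]
row 9 [22.7 30.2 -4.2] mm rot [1.000e-04 0.000e+00 1.469e-01]
row 10 [26.9 26.6 -4.2] mm rot [1.000e-04 0.000e+00 1.469e-01]
row 11 [30.5 22.3 -4.2] mm rot [1.000e-04 0.000e+00 1.469e-01]
row 12 [33.4 17.6 -4.2] mm rot [1.000e-04 0.000e+00 1.469e-01]
row 13 [35.7 12.5 -4.2] mm rot [1.000e-04 0.000e+00 1.469e-01]
row 14 [37.1  7.2 -4.2] mm rot [1.000e-04 0.000e+00 1.469e-01]
row 15 [37.8  1.7 -4.2] mm rot [1.000e-04 0.000e+00 1.469e-01]
```

Emit:
{"fn": "arm_command", "kwargs": {"deltas": [[20,-0.024,0.03,-0.006,0,0,0.147],[20,-0.019,0.033,-0.006,0,0,0.147],[20,-0.014,0.035,-0.006,0,0,0.147],[20,-0.009,0.037,-0.006,0,0,0.147],[20,-0.003,0.038,-0.006,0,0,0.147],[20,0.002,0.038,-0.004,0,0,0.147],[20,0.008,0.037,-0.004,0,0,0.147],[20,0.013,0.036,-0.004,0,0,0.147]]}}

```text
time: 1.25
tcp_pos: [0.325, 0.2829, 0.2954]
orientation: [0.998, 0.061, 0.0, -0.0]
force: [0.7, 0.0, -0.7]
finger_gap: 0.0172
```

Emit:
{"fn": "arm_command", "kwargs": {"deltas": [[20,0.018,0.033,-0.004,0,0,0.147],[20,0.023,0.03,-0.004,0,0,0.147],[20,0.027,0.027,-0.004,0,0,0.147],[20,0.03,0.022,-0.004,0,0,0.147],[20,0.033,0.018,-0.004,0,0,0.147],[20,0.036,0.012,-0.004,0,0,0.147],[20,0.037,0.007,-0.004,0,0,0.147],[20,0.038,0.002,-0.004,0,0,0.147]]}}

```text
time: 2.25
tcp_pos: [0.5018, 0.038, 0.3273]
orientation: [0.864, -0.503, -0.0, -0.0]
force: [1.1, -0.8, -0.8]
finger_gap: 0.0172
```

Emit:
{"fn": "arm_command", "kwargs": {"deltas": [[20,0,0,0,0,0,0],[20,0,0,0,0,0,0]]}}

```text
time: 2.5
tcp_pos: [0.5009, 0.0393, 0.327]
orientation: [0.866, -0.5, -0.001, -0.0]
force: [-0.3, 0.2, -0.3]
finger_gap: 0.0169
```

```bash
python3 - <<'E'
from station import ctrl,imaging
from h import *
import pickle
st=ctrl.read_state();w=imaging.get_image("wrist");print(*info(st));pickle.dump((st,w),open("w1.pkl","wb"))
cv2.imwrite("pics/w1.png",w["frame"])
E
```

```text
head 30.0 tilt 0.1 tcp [0.5009 0.0393 0.327 ] tip [0.5009 0.0393 0.305 ] F [-0.3  0.2 -0.3] t 2.5 gap 0.016927463932849156 [-0.03 -0.02  1.34  0.    1.83  1.01]
```

View pics/w1.png

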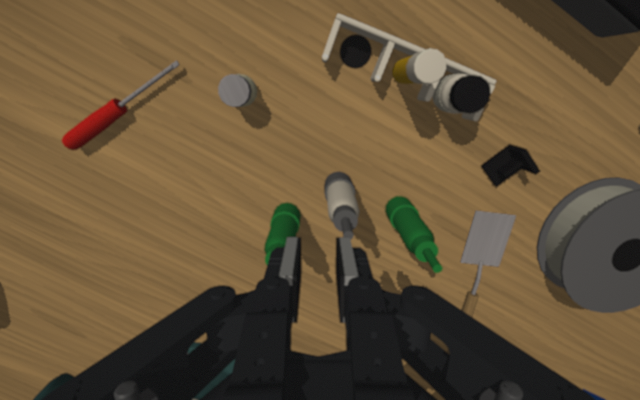

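The wrist view shows the mat at (356,51), the caddy's back-left corner at (339,17), the white bottle's grey foot at about (338,183), green look-alikes at (287,215) and (405,208), and the fingertips at (293,240) and (343,240). I'll zoom in and measure.

```bash
cat >> h.py <<'E'
def wcam(st,w):
    r=R.from_quat(st["orientation"]).as_matrix();M=np.array(w["tool_from_camera"])
    w=dict(w);w["position"]=r@M[:3,3]+st["tcp_pos"];w["orientation"]=R.from_matrix(r@M[:3,:3]).as_quat();return w
E
python3 - <<'E'
from h import *
import pickle
st,w=pickle.load(open("w1.pkl","rb"));w=wcam(st,w);t,s=pickle.load(open("im.pkl","rb"))
f=w["frame"]
a=cv2.resize(f[0:130,320:510],None,fx=4,fy=4,interpolation=2);cv2.imwrite("pics/w1a.png",a)
a=cv2.resize(f[155:255,255:455],None,fx=4,fy=4,interpolation=2);cv2.imwrite("pics/w1b.png",a)
g=f.max(2)[30:75,335:376];m=(g<60).astype(np.uint8);n,l,S,c=cv2.connectedComponentsWithStats(m);k=1+np.argmax(S[1:,4]);print(S[k],c[k]+[335,30],plane(w,c[k]+[335,30],.0006))
X=[[.465,-.012,0]]
for nm,d in(("w",w),("t",t),("s",s)): print(nm,proj(d,X+[[.634,.063,0]]))
E
```

```text
[  4   4  33  34 844] [355.10663507  50.42180095] [[6.33144575e-01 6.04633366e-02 6.00000000e-04]]
w [[336.49244011 184.37307474]
 [353.74062654  48.81198711]]
t [[299.00374615 226.78783991]
 [268.23242022 156.55326162]]
s [[276.51891724 210.1179472 ]
 [310.2833855  160.47434666]]
```

View pics/w1a.png

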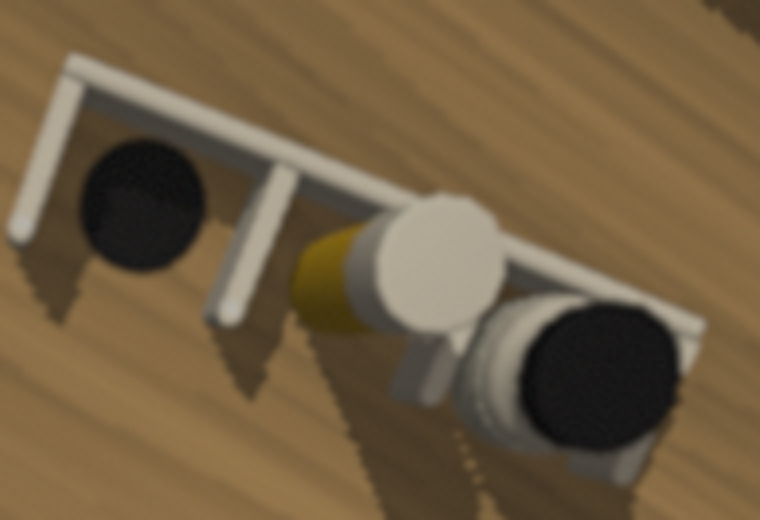

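View pics/w1b.png

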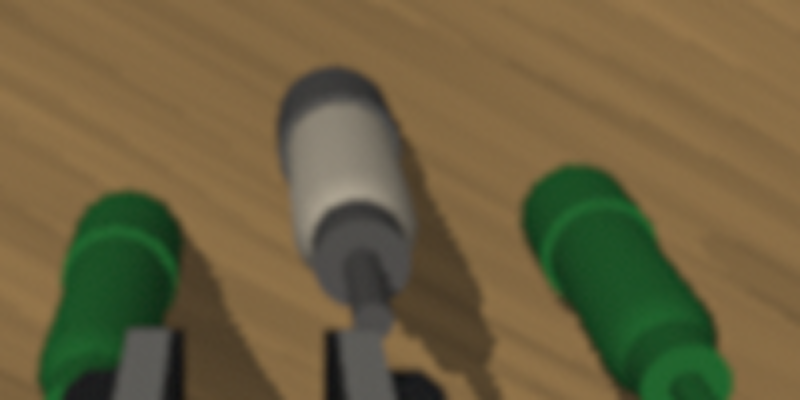

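```bash
python3 - <<'E'
from h import *
import pickle
st,w=pickle.load(open("w1.pkl","rb"));w=wcam(st,w);t,s=pickle.load(open("im.pkl","rb"))
A=lambda x,y:(320+(x+.5)/4-.5,(y+.5)/4-.5)
B=lambda x,y:(255+(x+.5)/4-.5,155+(y+.5)/4-.5)
c=plane(w,[A(72,55),A(704,322)],.035);d=c[0]-c[1];print(c,np.linalg.norm(d[:2]),"yaw",np.degrees(np.arctan2(-d[0],d[1])))
c=plane(w,[A(20,234),A(228,315)],.035);d=c[0]-c[1];print("tips",c,np.linalg.norm(d[:2]),"yaw",np.degrees(np.arctan2(-d[0],d[1])))
cam=w["position"];print("cam",cam)
def foot(uv):
    p=plane(w,uv,0)[0];v=p[:2]-cam[:2];return p[:2]+.021*v/np.linalg.norm(v)
print("bottle",foot(B(332,67)),"gL",foot(B(128,192)),"gR",foot(B(573,165)))
# side: foot midline row 208 at mid-height, lowest pt
p=plane(s,(277,216.5),0)[0];v=p[:2]-s["position"][:2];print("side",p[:2]+.021*v/np.linalg.norm(v))
print("caps", plane(w,B(362,255),.121))
E
```

```text
[[ 0.65233726  0.10068344  0.035     ]
 [ 0.68801946 -0.10680911  0.035     ]] 0.21053830048708466 yaw 9.757631901895156
tips [[0.60243311 0.08910424 0.035     ]
 [0.61431273 0.02220806 0.035     ]] 0.0679428005499989 yaw 10.069777016153369
cam [0.56905274 0.07864436 0.44644456]
bottle [ 0.46743938 -0.01777211] gL [0.38300119 0.03288958] gR [ 0.48725662 -0.11971854]
side [ 0.46512937 -0.01007294]
caps [[ 0.4642397  -0.01595275  0.121     ]]
```

```bash
python3 - <<'E'
from station import ctrl
from h import *
st=ctrl.read_state()
moves(st,[((.36,-.078,.24),31,45,8),((.36,-.078,.05),31,45,5),((.4007,-.0534,.0266),31,45,2)])
E
```

```text
row 0 [ 4.  22.6 10.9] mm rot [ 0.0982 -0.0008 -0.0021]
row 1 [ 3.9 23.6  8.6] mm rot [ 0.0982 -0.0008 -0.0021]
row 2 [ 3.9 24.3  6.3] mm rot [ 0.0982 -0.0008 -0.0021]
row 3 [ 3.8 24.8  3.9] mm rot [ 0.0982 -0.0008 -0.0021]
row 4 [ 3.8 25.1  1.4] mm rot [ 0.0982 -0.0008 -0.0021]
row 5 [ 3.7 25.1 -1.1] mm rot [ 0.0982 -0.0008 -0.0021]
row 6 [ 3.7 24.9 -3.5] mm rot [ 0.0982 -0.0008 -0.0021]
row 7 [ 3.6 24.4 -5.9] mm rot [ 0.0982 -0.0008 -0.0021]
row 0 [ 0.  26.9 26.9] mm rot [0. 0. 0.]
row 1 [ 0.  26.9 26.9] mm rot [0. 0. 0.]
row 2 [ 0.  26.9 26.9] mm rot [0. 0. 0.]
row 3 [ 0.  26.9 26.9] mm rot [0. 0. 0.]
row 4 [ 0.  26.9 26.9] mm rot [0. 0. 0.]
row 0 [-0.1 -8.5 25.1] mm rot [0. 0. 0.]
row 1 [-0.1 -8.5 25.1] mm rot [0. 0. 0.]
```

Emit:
{"fn": "arm_command", "kwargs": {"deltas": [[20,0.004,0.0225,0.011,0.098,-0.001,-0.002],[20,0.004,0.0235,0.0085,0.098,-0.001,-0.002],[20,0.004,0.0245,0.0065,0.098,-0.001,-0.002],[20,0.004,0.025,0.004,0.098,-0.001,-0.002],[20,0.004,0.025,0.0015,0.098,-0.001,-0.002],[20,0.0035,0.025,-0.001,0.098,-0.001,-0.002],[20,0.0035,0.025,-0.0035,0.098,-0.001,-0.002],[20,0.0035,0.0245,-0.006,0.098,-0.001,-0.002]]}}

```text
time: 3.55
tcp_pos: [0.3595, -0.0776, 0.2396]
orientation: [0.804, -0.454, 0.19, -0.333]
force: [0.1, 0.6, -0.9]
finger_gap: 0.0172
```

Emit:
{"fn": "arm_command", "kwargs": {"deltas": [[20,0,0,0,0,0,0],[20,0,0,0,0,0,0]]}}

```text
time: 3.8
tcp_pos: [0.3604, -0.0781, 0.2403]
orientation: [0.804, -0.455, 0.188, -0.332]
force: [-0.2, 0.1, 0.5]
finger_gap: 0.0169
```

```bash
python3 - <<'E'
from station import ctrl,imaging
from h import *
st=ctrl.read_state();s=imaging.get_image("side");w=imaging.get_image("wrist");print(*info(st))
cv2.imwrite("pics/s2.png",s["frame"]);cv2.imwrite("pics/w2.png",w["frame"])
moves(st,[((.36,-.078,.05),31,45,5),((.4007,-.0534,.0266),31,45,2)])
E
```

```text
head 31.0 tilt 44.9 tcp [ 0.3604 -0.0781  0.2403] tip [ 0.3738 -0.0701  0.2247] F [-0.2  0.1  0.5] t 3.8 gap 0.016914325548217486 [-1.04 -0.6   2.11  0.79  1.62  0.04]
row 0 [-0.1 26.9 26.9] mm rot [ 0.0003 -0.0001 -0.0001]
row 1 [-0.1 26.9 26.9] mm rot [ 0.0003 -0.0001 -0.0001]
row 2 [-0.1 26.9 26.9] mm rot [ 0.0003 -0.0001 -0.0001]
row 3 [-0.1 26.9 26.9] mm rot [ 0.0003 -0.0001 -0.0001]
row 4 [-0.1 27.  26.9] mm rot [ 0.0003 -0.0001 -0.0001]
row 0 [-0.1 -8.5 25.1] mm rot [0. 0. 0.]
row 1 [-0.1 -8.5 25.1] mm rot [0. 0. 0.]
```

View pics/s2.png

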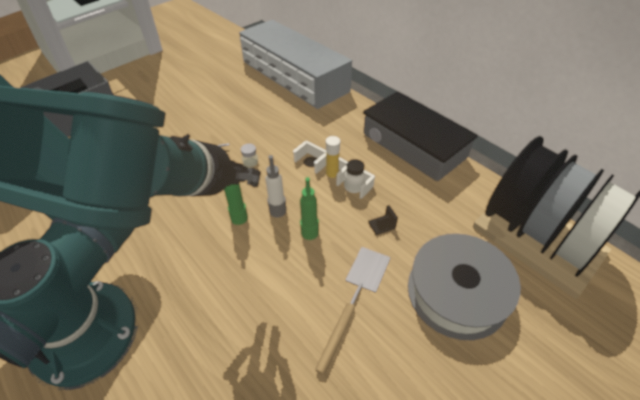

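View pics/w2.png

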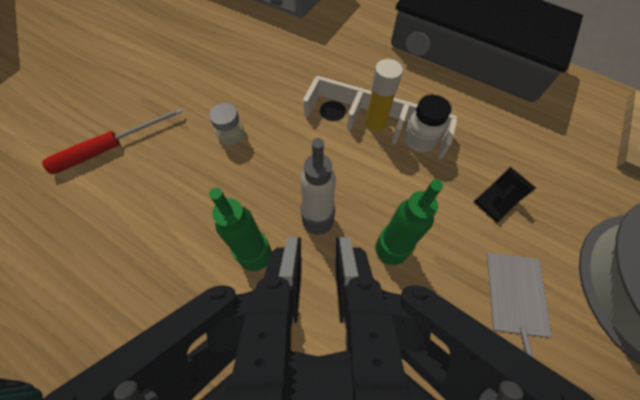

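Wrist view: the bottle's foot is at (318,222), centred between the fingers at (295,240) and (345,240). The mat is at (333,110), and the green bottles at (250,250) and (395,250) are clear on both sides. Descending now.

Emit:
{"fn": "arm_command", "kwargs": {"deltas": [[20,0,0.027,0.027,0,0,0],[20,0,0.027,0.027,0,0,0],[20,0,0.027,0.027,0,0,0],[20,0,0.027,0.027,0,0,0],[20,0,0.027,0.027,0,0,0],[20,0,0,0,0,0,0],[20,0,0,0,0,0,0]]}}

```text
time: 4.78
tcp_pos: [0.361, -0.0786, 0.0504]
orientation: [0.804, -0.455, 0.189, -0.333]
force: [0.4, -0.3, 0.1]
finger_gap: 0.0169
```

```bash
python3 - <<'E'
from station import ctrl,imaging
from h import *
st=ctrl.read_state();s=imaging.get_image("side");w=imaging.get_image("wrist");print(*info(st))
cv2.imwrite("pics/s3.png",s["frame"]);cv2.imwrite("pics/w3.png",w["frame"])
moves(st,[((.4007,-.0534,.0266),31,45,2)])
E
```

```text
head 31.0 tilt 45.0 tcp [ 0.361  -0.0786  0.0504] tip [ 0.3743 -0.0706  0.0348] F [ 0.4 -0.3  0.1] t 4.775 gap 0.016882021316195435 [-1.04 -0.34  2.37  0.84  1.26 -0.34]
row 0 [-0.6 -8.2 25. ] mm rot [ 0.0003 -0.0001  0.0006]
row 1 [-0.6 -8.2 25. ] mm rot [ 0.0003 -0.0001  0.0006]
```

View pics/s3.png

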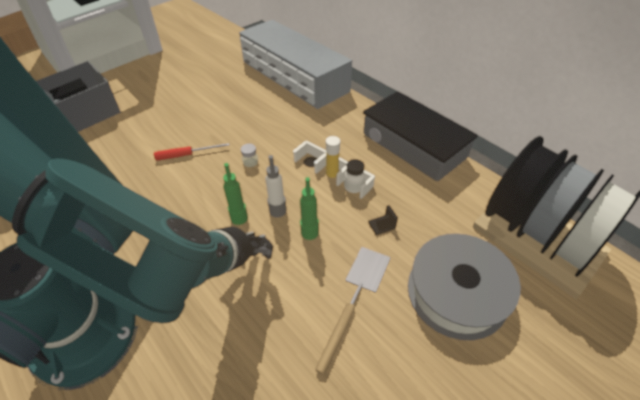

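View pics/w3.png

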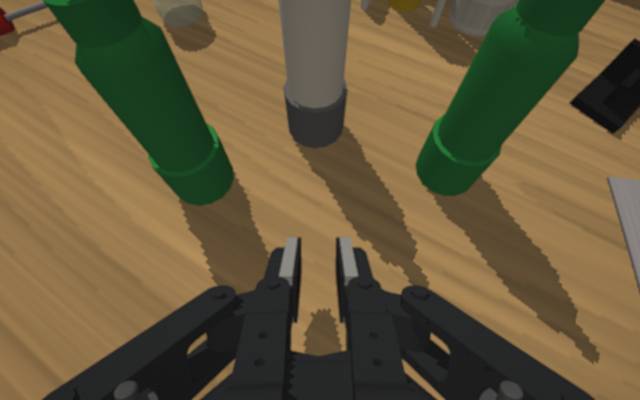

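The wrist view shows the bottle's foot at (316,120), with its bottom edge at row 147, centred on the jaws. Next I'll refine the bottle position from this close view.

```bash
python3 - <<'E'
from station import ctrl,imaging
from h import *
st=ctrl.read_state();w=wcam(st,imaging.get_image("wrist"));c=w["position"]
p=plane(w,(317,146.5),0)[0];v=p[:2]-c[:2];b=p[:2]+.021*v/np.linalg.norm(v);print("near",p,"bottle",b)
hs=cv2.cvtColor(w["frame"],cv2.COLOR_BGR2HSV)
for r in (105,120,130,50): 
    x=np.where((hs[r]>-1)[:,1]&(hs[r,:,1]<70)&(abs(np.arange(640)-316)<50))[0];print(r,x.min(),x.max())
moves(st,[((.4007,-.0534,.0266),31,45,2)])
E
```

```text
near [ 0.44921015 -0.02571696  0.        ] bottle [ 0.46721095 -0.01490163]
105 286 343
120 288 342
130 290 340
50 284 344
row 0 [-1.  -8.3 25.3] mm rot [ 0.0004 -0.0013  0.001 ]
row 1 [-1.  -8.3 25.3] mm rot [ 0.0004 -0.0013  0.001 ]
```

Emit:
{"fn": "arm_command", "kwargs": {"deltas": [[20,-0.001,-0.008,0.025,0,0,0],[20,-0.001,-0.008,0.024,0,0,0],[20,0,0,0,0,0,0]]}}

```text
time: 5.3
tcp_pos: [0.3986, -0.0525, 0.0258]
orientation: [0.804, -0.455, 0.188, -0.333]
force: [-0.7, 0.6, -0.4]
finger_gap: 0.0174
```

```bash
python3 - <<'E'
from station import ctrl,imaging
from h import *
st=ctrl.read_state();s=imaging.get_image("side");w=imaging.get_image("wrist");print(*info(st))
cv2.imwrite("pics/s4.png",cv2.resize(s["frame"][150:300,180:380],None,fx=3,fy=3));cv2.imwrite("pics/w4.png",w["frame"])
E
```

```text
head 31.1 tilt 44.9 tcp [ 0.3986 -0.0525  0.0258] tip [ 0.4119 -0.0444  0.0103] F [-0.7  0.6 -0.4] t 5.3 gap 0.01741416934008718 [-0.86 -0.24  2.37  0.91  1.08 -0.31]
```

View pics/s4.png

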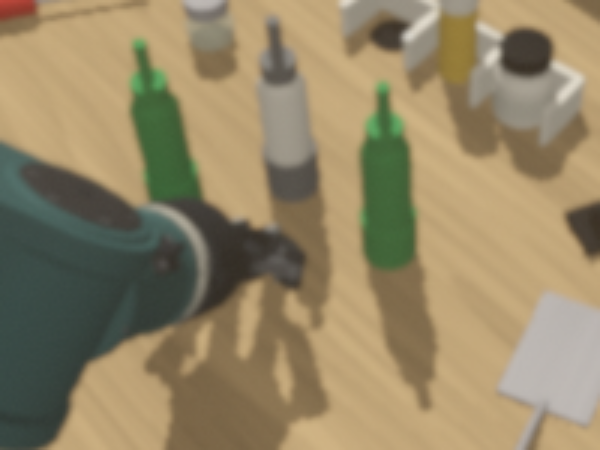

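View pics/w4.png

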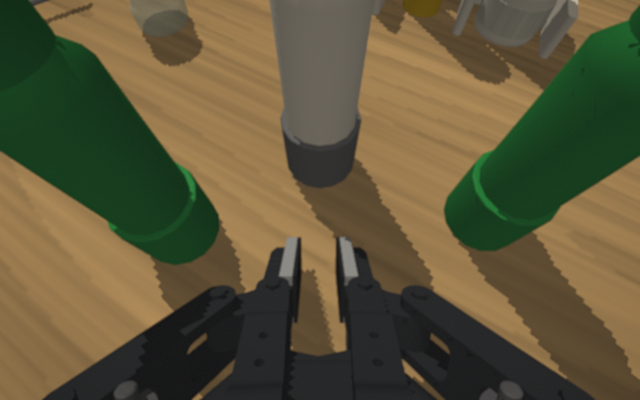

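Emit:
{"fn": "arm_command", "kwargs": {"deltas": [[20,0,-0.004,0.004,0,0,0],[20,0,-0.004,0.004,0,0,0],[20,0,-0.004,0.004,0,0,0],[20,0,-0.004,0.004,0,0,0],[20,0,-0.003,0.003,0,0,0],[20,0,-0.002,0.002,0,0,0],[20,0,0,0,0,0,0]]}}

```text
time: 6.28
tcp_pos: [0.4237, -0.0378, 0.0252]
orientation: [0.804, -0.456, 0.188, -0.333]
force: [1.2, -0.1, 0.5]
finger_gap: 0.017
```

```bash
python3 - <<'E'
from station import ctrl,imaging
from h import *
st=ctrl.read_state();s=imaging.get_image("side");w=imaging.get_image("wrist");print(*info(st))
cv2.imwrite("pics/s5.png",cv2.resize(s["frame"][150:300,180:380],None,fx=3,fy=3));cv2.imwrite("pics/w5.png",w["frame"])
E
```

```text
head 30.9 tilt 44.9 tcp [ 0.4237 -0.0378  0.0252] tip [ 0.4371 -0.0298  0.0096] F [ 1.2 -0.1  0.5] t 6.275 gap 0.01698390190969957 [-0.75 -0.21  2.34  0.94  1.   -0.26]
```

View pics/w5.png

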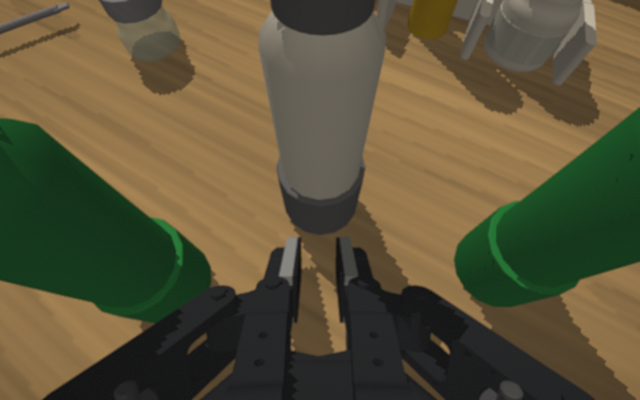

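Emit:
{"fn": "arm_command", "kwargs": {"deltas": [[20,0,-0.002,0.002,0,0,0],[20,0,-0.002,0.002,0,0,0],[20,0,-0.002,0.002,0,0,0],[20,0,-0.002,0.002,0,0,0],[20,0,-0.002,0.002,0,0,0],[20,0,-0.002,0.002,0,0,0],[20,0,-0.002,0.002,0,0,0],[20,0,0,0,0,0,0]]}}

```text
time: 7.38
tcp_pos: [0.4408, -0.0276, 0.0253]
orientation: [0.804, -0.456, 0.188, -0.333]
force: [-0.2, -0.7, -0.1]
finger_gap: 0.0173
```

```bash
cat > look.py <<'E'
import sys
from station import ctrl,imaging
from h import *
n=sys.argv[1]
st=ctrl.read_state();w=imaging.get_image("wrist");s=imaging.get_image("side");print(*info(st))
cv2.imwrite(f"pics/s{n}.png",cv2.resize(s["frame"][120:270,200:400],None,fx=3,fy=3));cv2.imwrite(f"pics/w{n}.png",w["frame"])
E
python3 look.py 6
```

```text
head 30.9 tilt 44.9 tcp [ 0.4408 -0.0276  0.0253] tip [ 0.4541 -0.0196  0.0097] F [-0.2 -0.7 -0.1] t 7.375 gap 0.017271282155950467 [-0.69 -0.18  2.32  0.96  0.95 -0.22]
```

View pics/w6.png

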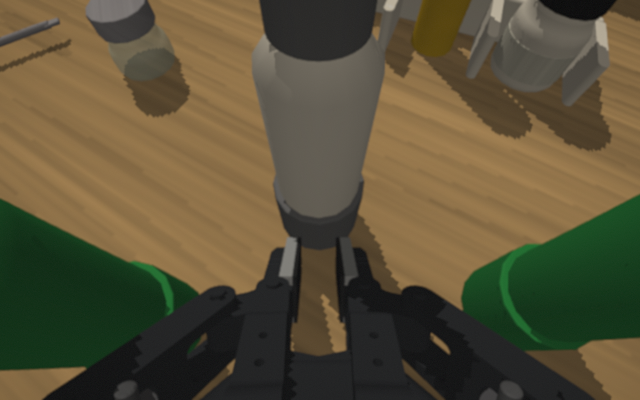

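View pics/s6.png

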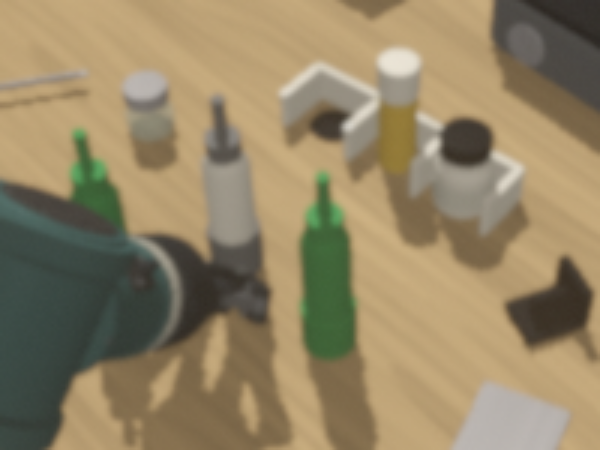

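The foot has reached the fingertips at (318,243) and is centred. I'll push on along heading 31° and check that it stays in the same place in the image.

Emit:
{"fn": "arm_command", "kwargs": {"deltas": [[20,0,-0.002,0.002,0,0,0],[20,0,-0.002,0.002,0,0,0],[20,0,-0.002,0.002,0,0,0],[20,0,-0.002,0.002,0,0,0],[20,0,-0.002,0.002,0,0,0],[20,0,-0.002,0.002,0,0,0],[20,0,-0.002,0.002,0,0,0],[20,0,0,0,0,0,0]]}}

```text
time: 8.48
tcp_pos: [0.4578, -0.0174, 0.0252]
orientation: [0.804, -0.456, 0.188, -0.333]
force: [0.5, -0.1, 0.2]
finger_gap: 0.017
```

```bash
python3 look.py 7
```

```text
head 30.9 tilt 44.9 tcp [ 0.4578 -0.0174  0.0252] tip [ 0.4711 -0.0094  0.0097] F [ 0.5 -0.1  0.2] t 8.475 gap 0.017026031574324255 [-0.62 -0.15  2.3   0.97  0.9  -0.19]
```

View pics/w7.png

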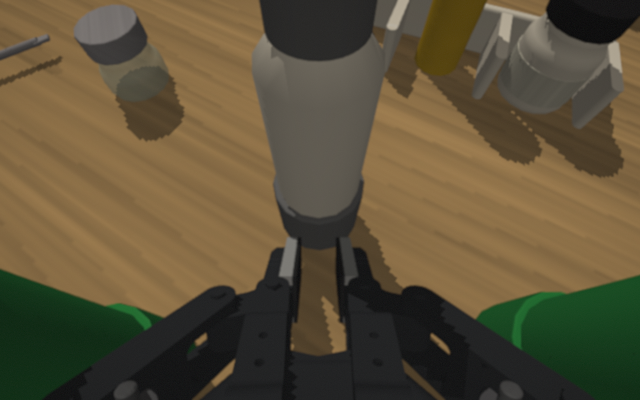

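The bottle rides steadily, with the foot still at (318,243) and the bottle upright. I'll work out the bottle's offset from the tips and what's left to go.

```bash
cat > rem.py <<'E'
from station import ctrl,imaging
from h import *
import sys
st=ctrl.read_state();w=wcam(st,imaging.get_image("wrist"));c=w["position"]
p=plane(w,(318,float(sys.argv[1])),0)[0];v=p[:2]-c[:2];b=p[:2]+.021*v/np.linalg.norm(v)
r=R.from_quat(st["orientation"]).as_matrix();tip=st["tcp_pos"]+.022*r[:,2];f=np.array([-r[1,0],r[0,0]])
print("bottle cam",b,"off",(b-tip[:2])@f); b2=tip[:2]+.027*f
print("bottle kin",b2)
mat=np.array([.6335,.0615]);a=np.radians(9.8);u=np.array([np.cos(a),np.sin(a)]);q=np.array([-u[1],u[0]])
for x in(b,b2): print("caddy frame",(x-mat)@u,(x-mat)@q)
wp=mat-.062*u;d=wp-b2;print("to wp",np.linalg.norm(d),np.degrees(np.arctan2(d[1],d[0])))
E
python3 rem.py 247
```

```text
bottle cam [0.49323945 0.0040285 ] off 0.02600936352346615
bottle kin [0.49421201 0.00433242]
caddy frame -0.14799604556837417 -0.032759190991398186
caddy frame -0.1469859461382048 -0.03262524898030953
to wp 0.0910330594456378 30.80129315551436
```

Emit:
{"fn": "arm_command", "kwargs": {"deltas": [[20,0,-0.0025,0.0025,0,0,0],[20,0,-0.0025,0.0025,0,0,0],[20,0,-0.0025,0.0025,0,0,0],[20,0,-0.0025,0.0025,0,0,0],[20,0,-0.0025,0.0025,0,0,0],[20,0,-0.0025,0.0025,0,0,0],[20,0,-0.0025,0.0025,0,0,0],[20,0,-0.0025,0.0025,0,0,0]]}}

```text
time: 9.62
tcp_pos: [0.4821, -0.003, 0.0252]
orientation: [0.804, -0.456, 0.188, -0.333]
force: [-0.7, -1.0, 0.4]
finger_gap: 0.0172
```

Emit:
{"fn": "arm_command", "kwargs": {"deltas": [[20,0,-0.0025,0.0025,0,0,0],[20,0,-0.0025,0.0025,0,0,0],[20,0,-0.0025,0.0025,0,0,0],[20,0,-0.0025,0.0025,0,0,0],[20,0,-0.0025,0.0025,0,0,0],[20,0,-0.0025,0.0025,0,0,0],[20,0,-0.0025,0.0025,0,0,0],[20,0,0,0,0,0,0]]}}

```text
time: 10.62
tcp_pos: [0.5033, 0.0099, 0.0252]
orientation: [0.804, -0.456, 0.188, -0.333]
force: [-0.5, 0.6, -0.2]
finger_gap: 0.0171
```

```bash
python3 look.py 8; python3 rem.py 247
```

```text
head 30.9 tilt 44.9 tcp [0.5033 0.0099 0.0252] tip [0.5166 0.0179 0.0096] F [-0.5  0.6 -0.2] t 10.625 gap 0.017057773520144846 [-0.47 -0.07  2.22  1.    0.79 -0.11]
bottle cam [0.53863071 0.0313298 ] off 0.025968716798496775
bottle kin [0.53964555 0.03164224]
caddy frame -0.09862020143851291 -0.013582295694003769
caddy frame -0.097566987524367 -0.013447156736602824
to wp 0.03802415845034888 30.51058867830775
```

View pics/w8.png

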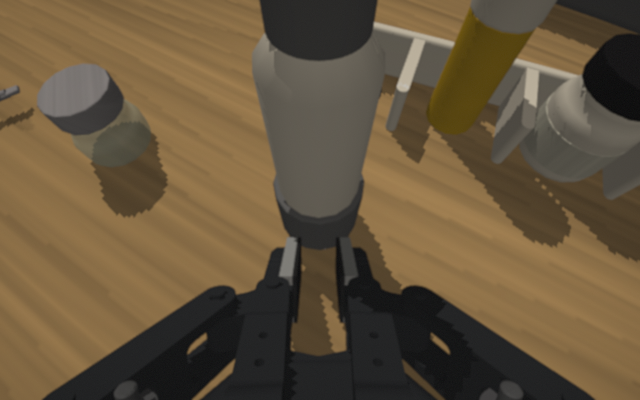

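View pics/s8.png

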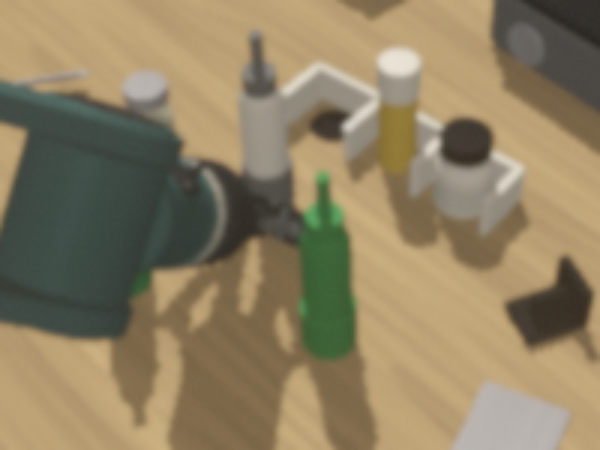

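Emit:
{"fn": "arm_command", "kwargs": {"deltas": [[20,0,-0.0027,0.0027,0,0,0],[20,0,-0.0027,0.0027,0,0,0],[20,0,-0.0027,0.0027,0,0,0],[20,0,-0.0027,0.0027,0,0,0],[20,0,-0.0027,0.0027,0,0,0],[20,0,-0.0027,0.0027,0,0,0],[20,0,-0.0027,0.0027,0,0,0],[20,0,0,0,0,0,0]]}}

```text
time: 11.78
tcp_pos: [0.5264, 0.0235, 0.0252]
orientation: [0.804, -0.456, 0.188, -0.333]
force: [0.5, 0.5, 0.7]
finger_gap: 0.017
```

```bash
python3 look.py 9; python3 rem.py 247; python3 - <<'E'
from station import imaging
import cv2
cv2.imwrite("pics/t9.png",cv2.resize(imaging.get_image("top")["frame"][120:280,200:400],None,fx=4,fy=3.75,interpolation=2))
E
```

```text
head 30.9 tilt 44.9 tcp [0.5264 0.0235 0.0252] tip [0.5397 0.0315 0.0097] F [0.5 0.5 0.7] t 11.775 gap 0.01698152963768721 [-0.41 -0.02  2.18  1.01  0.74 -0.07]
bottle cam [0.56174989 0.04492599] off 0.025999045158409097
bottle kin [0.56272533 0.0452452 ]
caddy frame -0.0735241763910019 -0.0041196078163279574
caddy frame -0.07250864293264678 -0.003971090049084844
to wp 0.011233927739833777 30.500977019970787
```

View pics/w9.png

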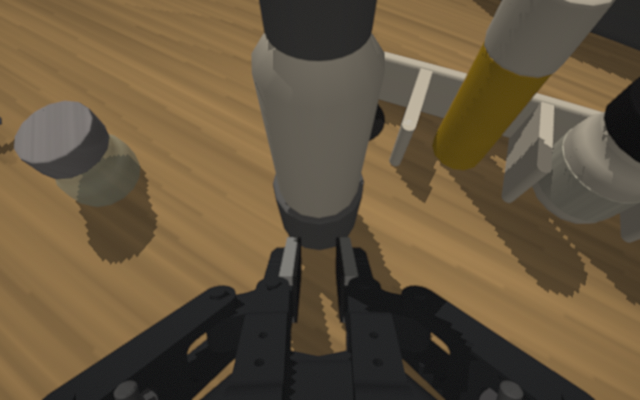

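View pics/t9.png

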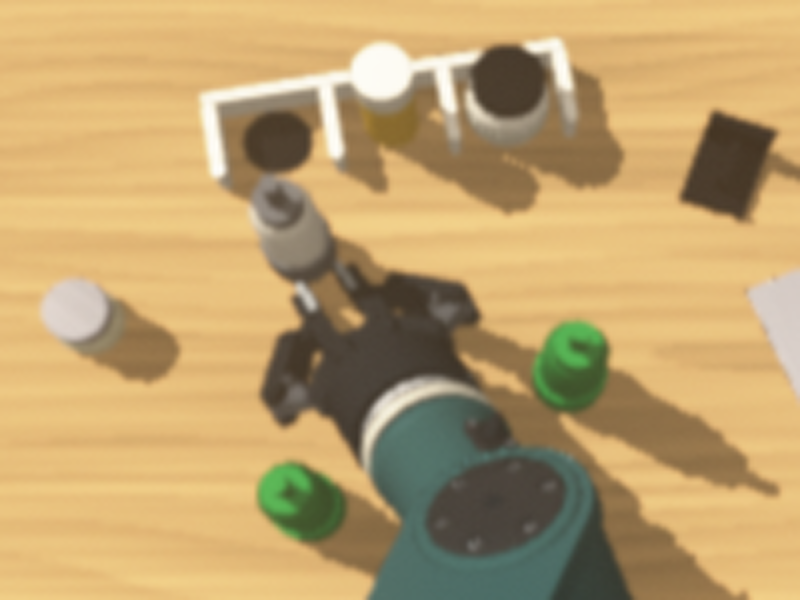

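The bottle is fine: upright, centred in the fingers, and just short of the bay mouth. But the top view shows the left green look-alike's cap at about (290,490) in the zoom, against (304,515) before, so it has shifted. The gripper's knuckles are wider than I allowed for and must have brushed it. I'll measure the shift, and check the knuckle positions before going on.

```bash
python3 - <<'E'
from station import ctrl,imaging
from h import *
import pickle
t0,s0=pickle.load(open("im.pkl","rb"));t=imaging.get_image("top");s=imaging.get_image("side");st=ctrl.read_state()
def greens(d):
    h=cv2.cvtColor(d["frame"],cv2.COLOR_BGR2HSV);m=cv2.inRange(h,(45,100,30),(80,255,255));n,l,S,c=cv2.connectedComponentsWithStats(m)
    return [(S[i].tolist(),c[i].round(2).tolist()) for i in range(1,n) if S[i,4]>60]
for d in (t0,t,s0,s): print(greens(d))
for q in (t0,t):
  for g in greens(q): print(plane(q,g[1],.09))
r=R.from_quat(st["orientation"]).as_matrix();tip=st["tcp_pos"]+.022*r[:,2];f=np.array([-r[1,0],r[0,0]]);l=np.array([-f[1],f[0]])
T=lambda x,y:(200+(x+.5)/4-.5,120+(y+.5)/3.75-.5)
for z in(.03,.05,.07):
  for nm,uv in(("Rout",T(480,315)),("Rfront",T(400,272)),("Lout",T(262,385)),("Lfront",T(295,330))):
    p=plane(t,uv,z)[0];print(z,nm,"fwd",(p[:2]-tip[:2])@f,"left",(p[:2]-tip[:2])@l)
E
```

```text
[([334, 206, 17, 22, 204], [341.31, 214.81]), ([269, 251, 13, 14, 143], [274.69, 257.28])]
[([333, 206, 18, 23, 312], [342.07, 217.15]), ([265, 244, 20, 19, 252], [273.84, 252.73])]
[([224, 164, 22, 60, 699], [234.04, 198.27]), ([301, 178, 17, 61, 731], [308.62, 213.17])]
[([300, 178, 18, 61, 762], [308.35, 212.81])]
[[ 0.47847527 -0.10685527  0.09      ]]
[[0.38848507 0.03366034 0.09      ]]
[[ 0.47342704 -0.10842929  0.09      ]]
[[0.39800063 0.03562413 0.09      ]]
0.03 Rout fwd -0.06878961592392645 left -0.06522601917628901
0.03 Rfront fwd -0.022399158446423595 left -0.03971977752801252
0.03 Lout fwd -0.04223209789808018 left 0.06227278496293156
0.03 Lfront fwd -0.022645288124220838 left 0.02958069204806286
0.05 Rout fwd -0.07206530171511959 left -0.063486338033365
0.05 Rfront fwd -0.02655772184304002 left -0.0384655171111224
0.05 Lout fwd -0.046013211727615445 left 0.06158597917268955
0.05 Lfront fwd -0.026799167316533774 left 0.029516064142635832
0.07 Rout fwd -0.07534098750631274 left -0.061746656890440996
0.07 Rfront fwd -0.030716285239656443 left -0.03721125669423229
0.07 Lout fwd -0.04979432555715061 left 0.06089917338244748
0.07 Lfront fwd -0.03095304650884671 left 0.029451436237208806
```

```bash
cat > plan.py <<'E'
from station import ctrl
from h import *
import sys
mat=np.array([.6335,.0615]);a=np.radians(9.8);u=np.array([np.cos(a),np.sin(a)]);q=np.array([-u[1],u[0]])
st=ctrl.read_state();print(*info(st))
def tcp(x,y,h):
    f=np.array([np.cos(np.radians(h)),np.sin(np.radians(h))]);b=mat+x*u+y*q
    t=b-.0265*f; z=target(h,45)[:,2]; tip=np.array([*t,.0097]); return tip-.022*z
w=eval(sys.argv[1])
moves(st,[(tcp(x,y,h),h,45,n) for x,y,h,n in w])
E
python3 plan.py "[(-.055,0,30,6),(-.03,0,27.5,8),(-.006,0,25,8)]"
```

```text
head 30.9 tilt 44.9 tcp [0.5261 0.0233 0.0252] tip [0.5395 0.0312 0.0096] F [ 0.1 -0.  -0.4] t 12.075 gap 0.017119597480427323 [-0.41 -0.02  2.18  1.01  0.74 -0.07]
row 0 [ 0.3 -2.2  2.2] mm rot [0.0002 0.002  0.0017]
row 1 [ 0.3 -2.2  2.2] mm rot [0.0002 0.002  0.0017]
row 2 [ 0.3 -2.2  2.2] mm rot [0.0002 0.002  0.0017]
row 3 [ 0.3 -2.2  2.2] mm rot [0.0002 0.002  0.0017]
row 4 [ 0.3 -2.2  2.2] mm rot [0.0002 0.002  0.0017]
row 5 [ 0.3 -2.2  2.2] mm rot [0.0002 0.002  0.0017]
row 0 [ 0.8 -2.1  2.1] mm rot [0.     0.0039 0.0039]
row 1 [ 0.8 -2.1  2.1] mm rot [0.     0.0039 0.0039]
row 2 [ 0.8 -2.1  2.1] mm rot [0.     0.0039 0.0039]
row 3 [ 0.8 -2.1  2.1] mm rot [0.     0.0039 0.0039]
row 4 [ 0.8 -2.1  2.1] mm rot [0.     0.0039 0.0039]
row 5 [ 0.8 -2.1  2.1] mm rot [0.     0.0039 0.0039]
row 6 [ 0.8 -2.1  2.1] mm rot [0.     0.0039 0.0039]
row 7 [ 0.7 -2.1  2.1] mm rot [0.     0.0039 0.0039]
row 0 [ 0.7 -2.   2. ] mm rot [-0.      0.0039  0.0039]
row 1 [ 0.7 -2.   2. ] mm rot [-0.      0.0039  0.0039]
row 2 [ 0.7 -2.   2. ] mm rot [-0.      0.0039  0.0039]
row 3 [ 0.6 -2.   2. ] mm rot [-0.      0.0039  0.0039]
row 4 [ 0.6 -2.   2. ] mm rot [-0.      0.0039  0.0039]
row 5 [ 0.6 -2.   2. ] mm rot [-0.      0.0039  0.0039]
row 6 [ 0.6 -2.   2. ] mm rot [-0.      0.0039  0.0039]
row 7 [ 0.6 -2.   2. ] mm rot [-0.      0.0039  0.0039]
```

Emit:
{"fn": "arm_command", "kwargs": {"deltas": [[20,0.0003,-0.0022,0.0022,0,0.002,0.002],[20,0.0003,-0.0022,0.0022,0,0.002,0.002],[20,0.0003,-0.0022,0.0022,0,0.002,0.002],[20,0.0003,-0.0022,0.0022,0,0.002,0.002],[20,0.0003,-0.0022,0.0022,0,0.002,0.002],[20,0.0003,-0.0022,0.0022,0,0.002,0.002],[20,0,0,0,0,0,0]]}}

```text
time: 12.95
tcp_pos: [0.5434, 0.0314, 0.0252]
orientation: [0.8, -0.463, 0.191, -0.331]
force: [-0.5, 0.4, 0.3]
finger_gap: 0.0171
```

Emit:
{"fn": "arm_command", "kwargs": {"deltas": [[20,0.0008,-0.0021,0.0021,0,0.004,0.004],[20,0.0008,-0.0021,0.0021,0,0.004,0.004],[20,0.0008,-0.0021,0.0021,0,0.004,0.004],[20,0.0008,-0.0021,0.0021,0,0.004,0.004],[20,0.0008,-0.0021,0.0021,0,0.004,0.004],[20,0.0008,-0.0021,0.0021,0,0.004,0.004],[20,0.0008,-0.0021,0.0021,0,0.004,0.004],[20,0,0,0,0,0,0]]}}

```text
time: 13.95
tcp_pos: [0.5643, 0.0365, 0.0251]
orientation: [0.791, -0.479, 0.197, -0.327]
force: [0.5, -0.2, -0.0]
finger_gap: 0.017
```

```bash
python3 look.py 10; python3 rem.py 247;python3 plan.py "[(-.006,0,25,8)]"; python3 - <<'E'
from station import imaging
import cv2
cv2.imwrite("pics/t10.png",cv2.resize(imaging.get_image("top")["frame"][120:280,200:400],None,fx=4,fy=3.75,interpolation=2))
E
```

```text
head 27.7 tilt 44.9 tcp [0.5643 0.0365 0.0251] tip [0.578  0.0437 0.0095] F [ 0.5 -0.2 -0. ] t 13.95 gap 0.017021565160595997 [-0.32  0.04  2.12  1.02  0.64  0.03]
bottle cam [0.60088245 0.05574216] off 0.02597167572154275
bottle kin [0.60186833 0.05607612]
caddy frame -0.03312162623092794 -0.0001220069192628085
caddy frame -0.032093295861865434 3.927228592932395e-05
to wp 0.0299067299235199 -170.12476152063368
head 27.6 tilt 44.9 tcp [0.5641 0.0363 0.0251] tip [0.5779 0.0435 0.0096] F [-0.1  0.2 -0.1] t 14.1 gap 0.01710844251835411 [-0.32  0.04  2.12  1.02  0.64  0.03]
row 0 [ 0.8 -2.3  2.2] mm rot [0.0001 0.0042 0.004 ]
row 1 [ 0.7 -2.3  2.2] mm rot [0.0001 0.0042 0.004 ]
row 2 [ 0.7 -2.3  2.2] mm rot [0.0001 0.0042 0.004 ]
row 3 [ 0.7 -2.3  2.2] mm rot [0.0001 0.0042 0.004 ]
row 4 [ 0.7 -2.3  2.2] mm rot [0.0001 0.0042 0.004 ]
row 5 [ 0.7 -2.3  2.2] mm rot [0.0001 0.0042 0.004 ]
row 6 [ 0.7 -2.3  2.3] mm rot [0.0001 0.0042 0.004 ]
row 7 [ 0.6 -2.3  2.3] mm rot [0.0001 0.0042 0.004 ]
```

View pics/w10.png

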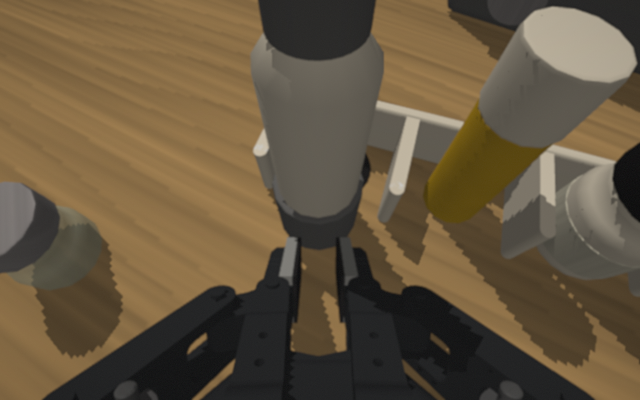

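View pics/t10.png

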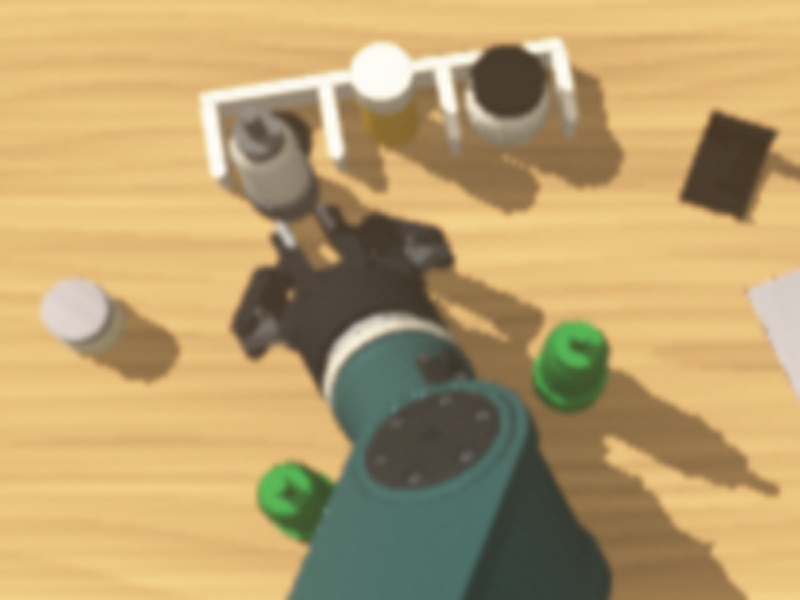

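View pics/s10.png

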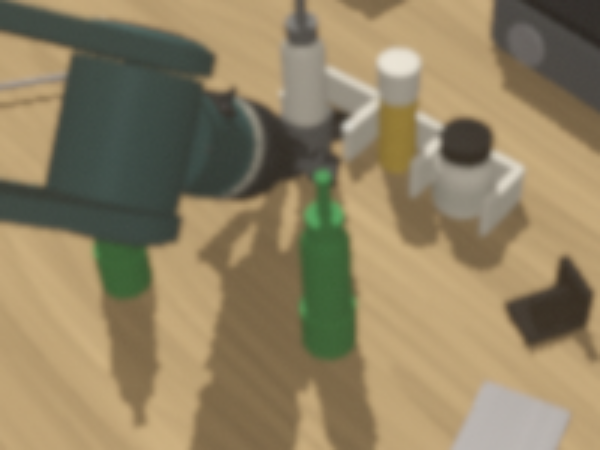

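```bash
python3 - <<'E'
from station import ctrl,imaging
from h import *
st=ctrl.read_state();t=imaging.get_image("top");s=imaging.get_image("side")
z=R.from_quat(st["orientation"]).as_matrix()[:,2]
for k in(.1,.15,.2,.25,.3):
    P=st["tcp_pos"]-k*z;a=proj(t,P)[0];b=proj(s,P)[0];print(k,P.round(3),((a-[200,120])*[4,3.75]).round(),((b-[200,120])*3).round())
E
```

```text
0.1 [0.502 0.003 0.096] [358. 314.] [245. 148.]
0.15 [ 0.47  -0.013  0.131] [384. 359.] [220. 145.]
0.2 [ 0.439 -0.029  0.167] [413. 407.] [192. 141.]
0.25 [ 0.408 -0.046  0.202] [445. 460.] [161. 136.]
0.3 [ 0.377 -0.062  0.238] [479. 518.] [125. 131.]
```

The bottle is entering the bay, centred. Swinging the heading down any further would bring the forearm, at about z 0.17–0.2, over the green bottle's nozzle. So I'll turn the heading back to about 31° for the rest of the push.

```bash
python3 plan.py "[(-.016,.001,30,6),(-.004,.002,31,6)]"
```

```text
head 27.6 tilt 44.9 tcp [0.5641 0.0363 0.0251] tip [0.5778 0.0435 0.0095] F [ 0.3 -0.1  0.1] t 14.25 gap 0.017156757719849747 [-0.32  0.04  2.12  1.02  0.64  0.03]
row 0 [ 1.  -1.9  1.9] mm rot [ 0.0002 -0.0047 -0.005 ]
row 1 [ 1.  -1.9  1.9] mm rot [ 0.0002 -0.0047 -0.005 ]
row 2 [ 1.  -1.9  1.9] mm rot [ 0.0002 -0.0047 -0.005 ]
row 3 [ 1.  -1.9  1.9] mm rot [ 0.0002 -0.0047 -0.005 ]
row 4 [ 1.  -1.9  1.9] mm rot [ 0.0002 -0.0047 -0.005 ]
row 5 [ 1.1 -1.9  1.9] mm rot [ 0.0002 -0.0047 -0.005 ]
row 0 [ 0.7 -1.4  1.4] mm rot [-0.     -0.0021 -0.0021]
row 1 [ 0.7 -1.4  1.4] mm rot [-0.     -0.0021 -0.0021]
row 2 [ 0.7 -1.4  1.4] mm rot [-0.     -0.0021 -0.0021]
row 3 [ 0.7 -1.4  1.4] mm rot [-0.     -0.0021 -0.0021]
row 4 [ 0.7 -1.4  1.4] mm rot [-0.     -0.0021 -0.0021]
row 5 [ 0.7 -1.4  1.4] mm rot [-0.     -0.0021 -0.0021]
```

Emit:
{"fn": "arm_command", "kwargs": {"deltas": [[20,0.001,-0.0019,0.0019,0,-0.005,-0.005],[20,0.001,-0.0019,0.0019,0,-0.005,-0.005],[20,0.001,-0.0019,0.0019,0,-0.005,-0.005],[20,0.001,-0.0019,0.0019,0,-0.005,-0.005],[20,0.001,-0.0019,0.0019,0,-0.005,-0.005],[20,0.001,-0.0019,0.0019,0,-0.005,-0.005],[20,0,0,0,0,0,0]]}}

```text
time: 15.12
tcp_pos: [0.5813, 0.0388, 0.0251]
orientation: [0.801, -0.462, 0.19, -0.331]
force: [-0.7, 0.2, 0.3]
finger_gap: 0.0172
```

```bash
python3 look.py 11; python3 rem.py 247;python3 plan.py "[(-.004,.002,31,6)]"; python3 - <<'E'
from station import imaging
import cv2
cv2.imwrite("pics/t11.png",cv2.resize(imaging.get_image("top")["frame"][120:280,200:400],None,fx=4,fy=3.75,interpolation=2))
E
```

```text
head 30.1 tilt 44.9 tcp [0.5813 0.0388 0.0251] tip [0.5948 0.0466 0.0095] F [-0.7  0.2  0.3] t 15.125 gap 0.017189053641568416 [-0.31  0.08  2.07  1.01  0.67  0.01]
bottle cam [0.61698464 0.05983036] off 0.025960557409198885
bottle kin [0.61799207 0.06016478]
caddy frame -0.0165585578573484 0.0011657988960723559
caddy frame -0.015508905250887483 0.0013238603859750243
to wp 0.046509939768747455 -168.56891083058684
head 30.1 tilt 44.9 tcp [0.5812 0.0388 0.0252] tip [0.5946 0.0466 0.0096] F [-0.   0.1 -0.1] t 15.275 gap 0.017238454335046453 [-0.31  0.08  2.07  1.01  0.67  0.01]
row 0 [ 0.7 -1.4  1.3] mm rot [ 0.0002 -0.0018 -0.002 ]
row 1 [ 0.7 -1.4  1.3] mm rot [ 0.0002 -0.0018 -0.002 ]
row 2 [ 0.7 -1.4  1.3] mm rot [ 0.0002 -0.0018 -0.002 ]
row 3 [ 0.7 -1.4  1.3] mm rot [ 0.0002 -0.0018 -0.002 ]
row 4 [ 0.7 -1.4  1.3] mm rot [ 0.0002 -0.0018 -0.002 ]
row 5 [ 0.7 -1.4  1.3] mm rot [ 0.0002 -0.0018 -0.002 ]
```

View pics/w11.png

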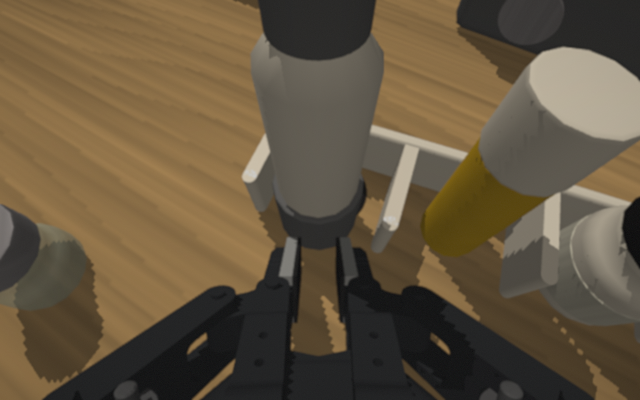

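View pics/t11.png

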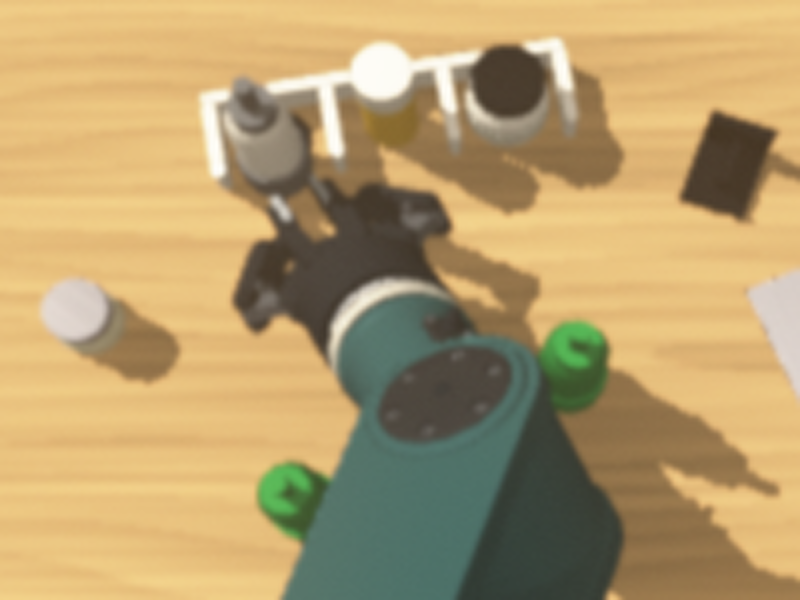

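Emit:
{"fn": "arm_command", "kwargs": {"deltas": [[20,0.0005,-0.001,0.001,0,0,0],[20,0.0005,-0.001,0.001,0,0,0],[20,0.0005,-0.001,0.001,0,0,0],[20,0.0005,-0.001,0.001,0,0,0],[20,0.0005,-0.001,0.001,0,0,0],[20,0.0005,-0.001,0.001,0,0,0],[20,0.0005,-0.001,0.001,0,0,0],[20,0,0,0,0,0,0]]}}

```text
time: 16.32
tcp_pos: [0.5915, 0.0408, 0.0251]
orientation: [0.801, -0.462, 0.19, -0.331]
force: [-0.7, 0.7, 0.3]
finger_gap: 0.0171
```

Emit:
{"fn": "arm_command", "kwargs": {"deltas": [[20,0.0004,-0.0007,0.0007,0,0,0],[20,0.0004,-0.0007,0.0007,0,0,0],[20,0,0,0,0,0,0]]}}

```text
time: 16.7
tcp_pos: [0.5936, 0.0411, 0.025]
orientation: [0.801, -0.462, 0.19, -0.331]
force: [-1.7, 0.5, -0.3]
finger_gap: 0.0169
```

```bash
python3 look.py 12; python3 rem.py 247; python3 - <<'E'
from station import imaging
import cv2
cv2.imwrite("pics/t12.png",cv2.resize(imaging.get_image("top")["frame"][120:280,200:400],None,fx=4,fy=3.75,interpolation=2))
E
```

```text
head 30.1 tilt 44.9 tcp [0.5936 0.0411 0.025 ] tip [0.607  0.0489 0.0095] F [-1.7  0.5 -0.3] t 16.7 gap 0.01691804881582935 [-0.3   0.11  2.05  1.01  0.66  0.02]
bottle cam [0.62930272 0.06207322] off 0.025939914122113474
bottle kin [0.63032571 0.06242204]
caddy frame -0.004038464788624028 0.001279276777065065
caddy frame -0.0029710323208433065 0.001448880902702249
to wp 0.05904674657537998 -168.7939429614926
```

View pics/w12.png

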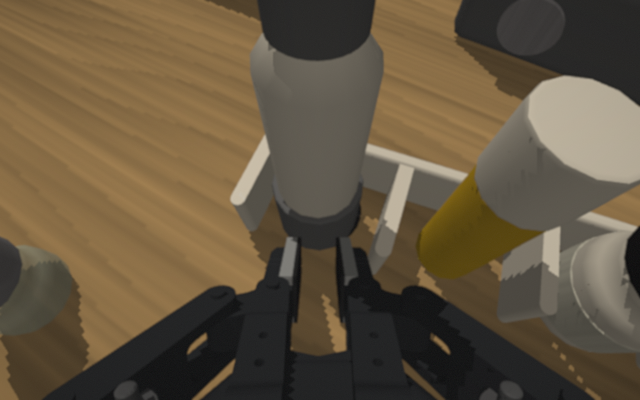

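View pics/t12.png

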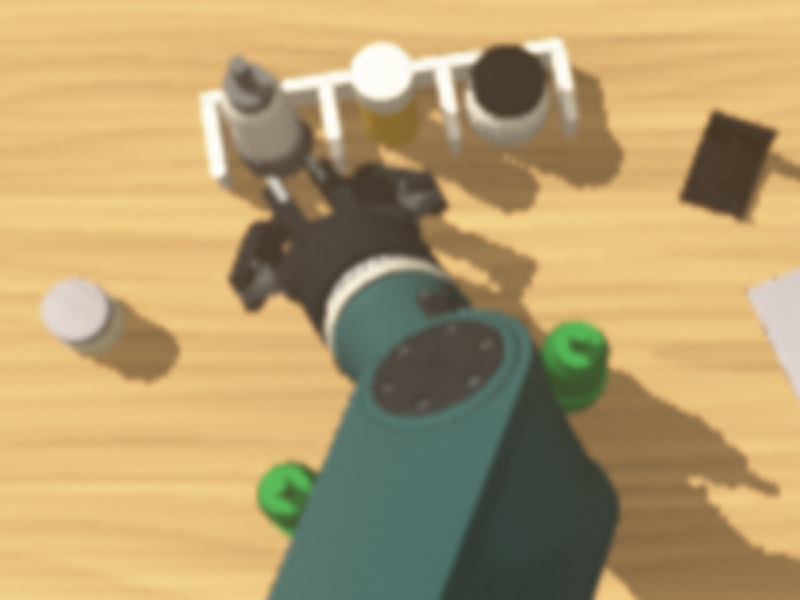

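Emit:
{"fn": "arm_command", "kwargs": {"deltas": [[20,0.0004,-0.0007,0.0007,0,0,0],[20,0.0004,-0.0007,0.0007,0,0,0],[20,0,0,0,0,0,0]]}}

```text
time: 17.27
tcp_pos: [0.5957, 0.0414, 0.025]
orientation: [0.801, -0.462, 0.19, -0.331]
force: [-1.2, 0.9, 0.6]
finger_gap: 0.0168
```

Emit:
{"fn": "arm_command", "kwargs": {"deltas": [[20,0.0003,-0.0006,0.0006,0,0,0],[20,0,0,0,0,0,0]]}}

```text
time: 17.52
tcp_pos: [0.5965, 0.0416, 0.025]
orientation: [0.801, -0.462, 0.19, -0.331]
force: [-1.1, 0.2, 0.3]
finger_gap: 0.0173
```

Emit:
{"fn": "arm_command", "kwargs": {"deltas": [[20,0.0003,-0.0006,0.0006,0,0,0],[20,0,0,0,0,0,0]]}}

```text
time: 17.77
tcp_pos: [0.5974, 0.0417, 0.025]
orientation: [0.801, -0.462, 0.19, -0.331]
force: [-1.2, -0.2, 0.5]
finger_gap: 0.0171
```

```bash
python3 look.py 13; python3 rem.py 247
```

```text
head 30.1 tilt 44.9 tcp [0.5974 0.0417 0.025 ] tip [0.6109 0.0495 0.0094] F [-1.2 -0.2  0.5] t 17.775 gap 0.017095081296093304 [-0.29  0.12  2.04  1.01  0.66  0.03]
bottle cam [0.63316922 0.06270395] off 0.025927816252425896
bottle kin [0.63420512 0.06305459]
caddy frame -0.00012103030966860589 0.0012426868346195625
caddy frame 0.0009594383960989253 0.0014118887652960843
to wp 0.06297526747095046 -168.91533620892125
```

View pics/w13.png

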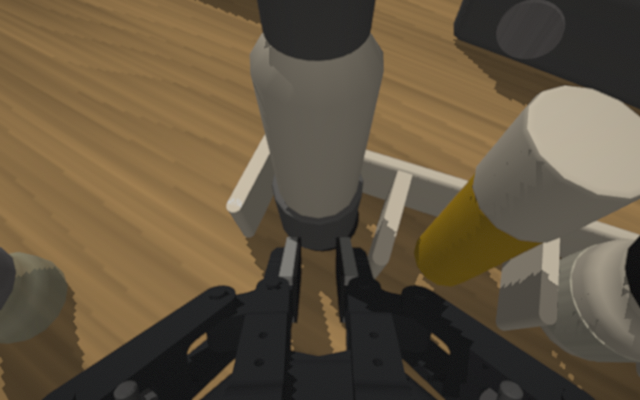

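View pics/s13.png

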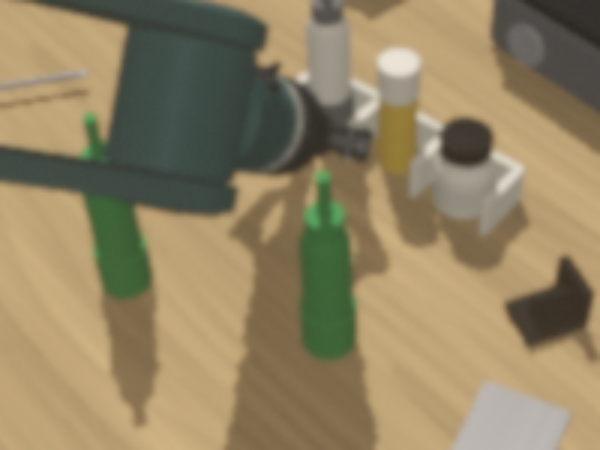

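Emit:
{"fn": "arm_command", "kwargs": {"deltas": [[20,0.0003,-0.0006,0.0006,0,0,0],[20,0,0,0,0,0,0]]}}

```text
time: 18.18
tcp_pos: [0.5982, 0.0419, 0.0249]
orientation: [0.801, -0.462, 0.19, -0.331]
force: [-1.4, -0.3, 0.7]
finger_gap: 0.0171
```

Emit:
{"fn": "arm_command", "kwargs": {"deltas": [[20,0.0003,-0.0006,0.0006,0,0,0],[20,0,0,0,0,0,0]]}}

```text
time: 18.42
tcp_pos: [0.5987, 0.0421, 0.0248]
orientation: [0.801, -0.462, 0.19, -0.331]
force: [-6.0, -2.9, 2.9]
finger_gap: 0.0172
```

Emit:
{"fn": "arm_command", "kwargs": {"deltas": [[20,0.0001,-0.0003,0.0003,0,0,0],[20,0,0,0,0,0,0]]}}

```text
time: 18.68
tcp_pos: [0.5988, 0.0421, 0.0247]
orientation: [0.801, -0.462, 0.19, -0.331]
force: [-8.6, -1.9, 4.1]
finger_gap: 0.0176
```

```bash
python3 look.py 14; python3 - <<'E'
import cv2
f=cv2.imread("pics/w14.png");cv2.imwrite("pics/w14z.png",cv2.resize(f[120:310,200:440],None,fx=3.3,fy=3.1,interpolation=2))
E
```

```text
head 30.1 tilt 44.9 tcp [0.5988 0.0421 0.0247] tip [0.6122 0.0499 0.0091] F [-8.6 -1.9  4.1] t 18.675 gap 0.017600963861610818 [-0.29  0.12  2.03  1.01  0.66  0.03]
```

View pics/w14z.png

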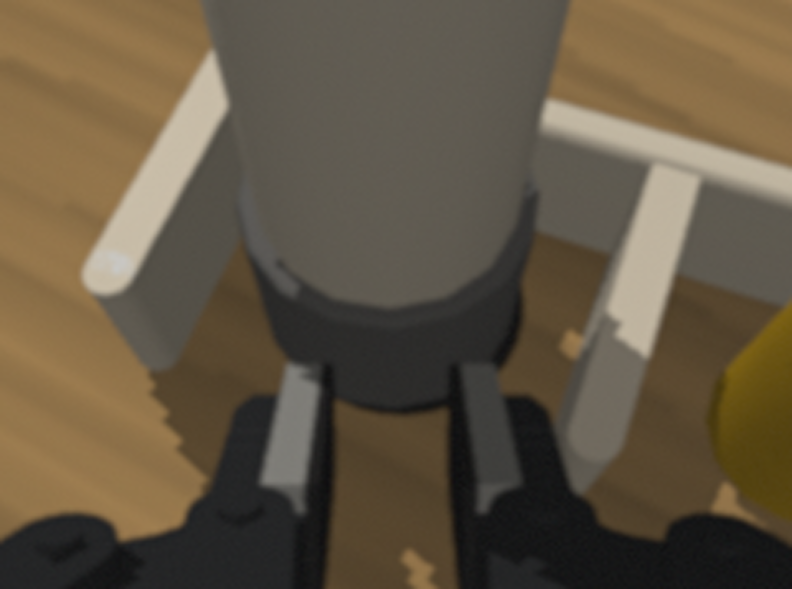

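Force rose along the caddy's -x to 8.6 N, so the foot is hard against the back wall. The bottle is upright and in the bay, with the fingers clear of the side walls (wall tips at zoom (115,270) and (600,450)). I'll retrace the straight push backwards, then go up.

Emit:
{"fn": "arm_command", "kwargs": {"deltas": [[20,-0.0003,0.0006,-0.0006,0,0,0],[20,-0.001,0.002,-0.002,0,0,0],[20,-0.001,0.002,-0.002,0,0,0],[20,-0.001,0.002,-0.002,0,0,0],[20,-0.001,0.002,-0.002,0,0,0],[20,-0.001,0.002,-0.002,0,0,0],[20,-0.001,0.002,-0.002,0,0,0],[20,0,0,0,0,0,0]]}}

```text
time: 19.77
tcp_pos: [0.5807, 0.0387, 0.025]
orientation: [0.801, -0.462, 0.19, -0.331]
force: [0.5, -0.6, 1.0]
finger_gap: 0.0172
```

```bash
python3 look.py 15
```

```text
head 30.1 tilt 44.9 tcp [0.5807 0.0387 0.025 ] tip [0.5942 0.0465 0.0094] F [ 0.5 -0.6  1. ] t 19.775 gap 0.017206238123431892 [-0.31  0.08  2.07  1.01  0.67  0.01]
```

View pics/w15.png

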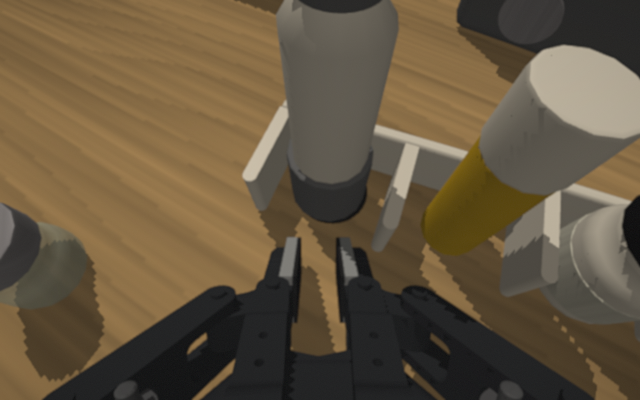

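View pics/s15.png

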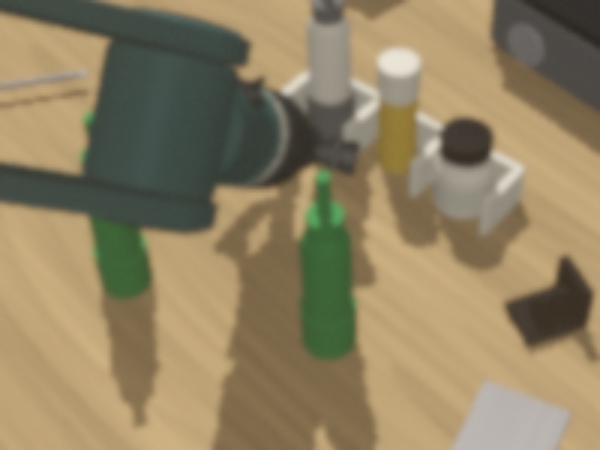

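Emit:
{"fn": "arm_command", "kwargs": {"deltas": [[20,0,-0.01,-0.014,0,0,0],[20,0,-0.014,-0.018,0,0,0],[20,0,-0.023,-0.025,0,0,0],[20,0,-0.027,-0.027,0,0,0],[20,0,-0.027,-0.027,0,0,0],[20,0,-0.027,-0.027,0,0,0],[20,0,-0.027,-0.027,0,0,0],[20,0,0,0,0,0,0]]}}

```text
time: 20.88
tcp_pos: [0.577, 0.0346, 0.2568]
orientation: [0.8, -0.46, 0.194, -0.332]
force: [-0.3, 0.4, -0.5]
finger_gap: 0.0172
```

```bash
python3 look.py 16; python3 - <<'E'
from station import ctrl,imaging
from h import *
import pickle
cv2.imwrite("pics/t16.png",cv2.resize(imaging.get_image("top")["frame"][120:280,200:400],None,fx=4,fy=3.75,interpolation=2))
st=ctrl.read_state();moves(st,[((.40,-.01,.36),20,0,8)])
E
```

```text
head 30.1 tilt 45.3 tcp [0.577  0.0346 0.2568] tip [0.5905 0.0424 0.2413] F [-0.3  0.4 -0.5] t 20.875 gap 0.017194720829310586 [-0.33 -0.23  1.84  0.66  1.05  0.52]
row 0 [ -6.1   5.7 -25.1] mm rot [-0.0975  0.0089  0.0208]
row 1 [ -5.7   8.2 -24.4] mm rot [-0.0975  0.0089  0.0208]
row 2 [ -5.3  10.7 -23.6] mm rot [-0.0975  0.0089  0.0208]
row 3 [ -4.9  13.1 -22.5] mm rot [-0.0975  0.0089  0.0208]
row 4 [ -4.4  15.3 -21.1] mm rot [-0.0975  0.0089  0.0208]
row 5 [ -3.9  17.3 -19.6] mm rot [-0.0975  0.0089  0.0208]
row 6 [ -3.3  19.2 -17.8] mm rot [-0.0975  0.0089  0.0208]
row 7 [ -2.7  21.  -15.9] mm rot [-0.0975  0.0089  0.0208]
```

View pics/w16.png

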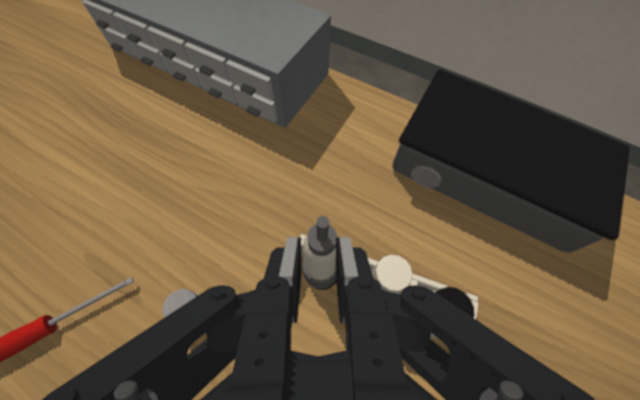

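View pics/t16.png

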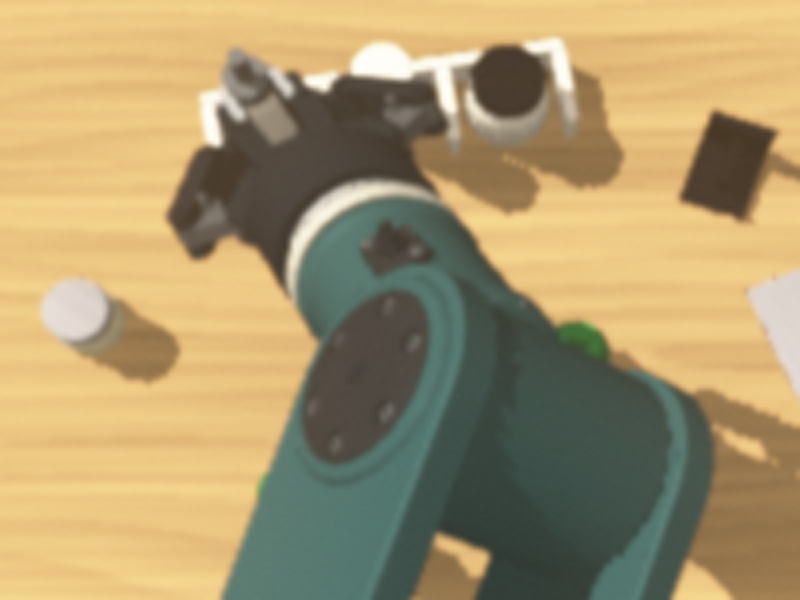

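View pics/s16.png

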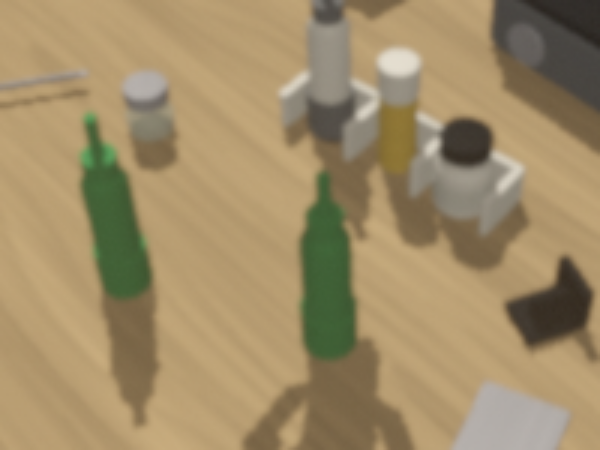

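The bottle stands upright in the bay against the back wall, and the arm is free of it. Next I'll measure how far the left green look-alike and everything else moved, comparing the same side camera before and after.

```bash
python3 - <<'E'
from station import ctrl,imaging
from h import *
import pickle
t0,s0=pickle.load(open("im.pkl","rb"));s=imaging.get_image("side")
pickle.dump(s,open("s16.pkl","wb"))
def blobs(d,m):
    n,l,S,c=cv2.connectedComponentsWithStats(m);return [(S[i].tolist(),c[i]) for i in range(1,n) if S[i,4]>100 and S[i,4]<5000]
for d in(s0,s):
    h=cv2.cvtColor(d["frame"],cv2.COLOR_BGR2HSV)
    for S,c in blobs(d,cv2.inRange(h,(45,100,30),(80,255,255))): print("green",S,c.round(2),plane(d,c,.075).round(4), "bottom row -> ",plane(d,(c[0]+3,S[1]+S[3]-1),0).round(4))
df=cv2.absdiff(s0["frame"],s["frame"]).max(2);df[:]=np.where(df>30,255,0);cv2.imwrite("pics/df.png",df)
cv2.imwrite("pics/s16f.png",s["frame"])
E
```

```text
green [224, 164, 22, 60, 699] [234.04 198.27] [[0.3836 0.0208 0.075 ]] bottom row ->  [[0.375 0.018 0.   ]]
green [301, 178, 17, 61, 731] [308.62 213.17] [[ 0.4747 -0.118   0.075 ]] bottom row ->  [[ 0.4728 -0.1268  0.    ]]
green [228, 159, 21, 60, 670] [237.29 193.49] [[0.3966 0.0277 0.075 ]] bottom row ->  [[0.3888 0.0252 0.    ]]
green [301, 178, 17, 61, 717] [308.71 213.43] [[ 0.4744 -0.1186  0.075 ]] bottom row ->  [[ 0.473 -0.127  0.   ]]
```

View pics/df.png

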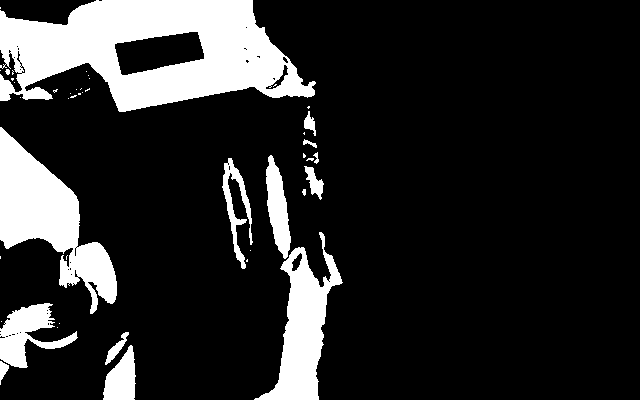

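Left green has shifted about (+13.5, +7) mm. It is still upright, and nothing else in the view has changed. There is time left (21 s of 56 s used), so I'll put it back: straddle its foot from the free right-hand side, close lightly, slide it back by the same amount and release.

```bash
python3 - <<'E'
from station import ctrl
from h import *
st=ctrl.read_state()
moves(st,[((.367,-.023,.29),65,45,8),((.367,-.023,.03),65,45,6)])
E
```

```text
row 0 [ -6.7  14.9 -22. ] mm rot [ 0.0003 -0.0534 -0.0543]
row 1 [ -8.7  14.5 -21.6] mm rot [ 0.0003 -0.0534 -0.0543]
row 2 [-10.6  14.  -21.1] mm rot [ 0.0003 -0.0534 -0.0543]
row 3 [-12.5  13.4 -20.5] mm rot [ 0.0003 -0.0534 -0.0543]
row 4 [-14.2  12.6 -19.8] mm rot [ 0.0003 -0.0534 -0.0543]
row 5 [-15.9  11.8 -18.9] mm rot [ 0.0003 -0.0534 -0.0543]
row 6 [-17.5  10.9 -18.1] mm rot [ 0.0003 -0.0534 -0.0543]
row 7 [-19.    9.9 -17.1] mm rot [ 0.0003 -0.0534 -0.0543]
row 0 [ 0.  30.6 30.6] mm rot [0. 0. 0.]
row 1 [ 0.  30.6 30.6] mm rot [0. 0. 0.]
row 2 [ 0.  30.6 30.6] mm rot [0. 0. 0.]
row 3 [ 0.  30.6 30.6] mm rot [0. 0. 0.]
row 4 [ 0.  30.6 30.6] mm rot [0. 0. 0.]
row 5 [ 0.  30.6 30.6] mm rot [0. 0. 0.]
```

Emit:
{"fn": "arm_command", "kwargs": {"deltas": [[20,-0.007,0.015,-0.022,0,-0.053,-0.054],[20,-0.009,0.0145,-0.0215,0,-0.053,-0.054],[20,-0.0105,0.014,-0.021,0,-0.053,-0.054],[20,-0.0125,0.0135,-0.0205,0,-0.053,-0.054],[20,-0.014,0.0125,-0.02,0,-0.053,-0.054],[20,-0.016,0.012,-0.019,0,-0.053,-0.054],[20,-0.0175,0.011,-0.018,0,-0.053,-0.054],[100,-0.019,0.01,-0.017,0,-0.053,-0.054]]}}

```text
time: 22.08
tcp_pos: [0.366, -0.0227, 0.2901]
orientation: [0.902, -0.201, 0.083, -0.373]
force: [-0.1, 0.9, 0.0]
finger_gap: 0.0342
```

Emit:
{"fn": "arm_command", "kwargs": {"deltas": [[100,0,0,0,0,0,0],[100,0,0,0,0,0,0],[100,0,0,0,0,0,0]]}}

```text
time: 22.45
tcp_pos: [0.3673, -0.0223, 0.2909]
orientation: [0.902, -0.201, 0.085, -0.373]
force: [-0.4, -0.1, 0.8]
finger_gap: 0.0852
```

```bash
python3 look.py 17; python3 - <<'E'
from station import ctrl,imaging
from h import *
st=ctrl.read_state()
moves(st,[((.367,-.023,.03),65,45,6)])
t=imaging.get_image("top");cv2.imwrite("pics/t17.png",cv2.resize(t["frame"][120:320,180:420],None,fx=3,fy=3,interpolation=2))
E
```

```text
head 64.8 tilt 44.9 tcp [ 0.3673 -0.0223  0.2909] tip [ 0.374  -0.0082  0.2753] F [-0.4 -0.1  0.8] t 22.45 gap 0.08517525428303312 [-0.83 -0.36  1.87  0.76  1.89 -0.23]
row 0 [-0.1 30.8 30.7] mm rot [ 0.0003 -0.0008 -0.    ]
row 1 [-0.1 30.8 30.7] mm rot [ 0.0003 -0.0008 -0.    ]
row 2 [-0.1 30.8 30.7] mm rot [ 0.0003 -0.0008 -0.    ]
row 3 [-0.1 30.8 30.7] mm rot [ 0.0003 -0.0008 -0.    ]
row 4 [-0.  30.8 30.7] mm rot [ 0.0003 -0.0008 -0.    ]
row 5 [-0.  30.9 30.7] mm rot [ 0.0003 -0.0008 -0.    ]
```

View pics/w17.png

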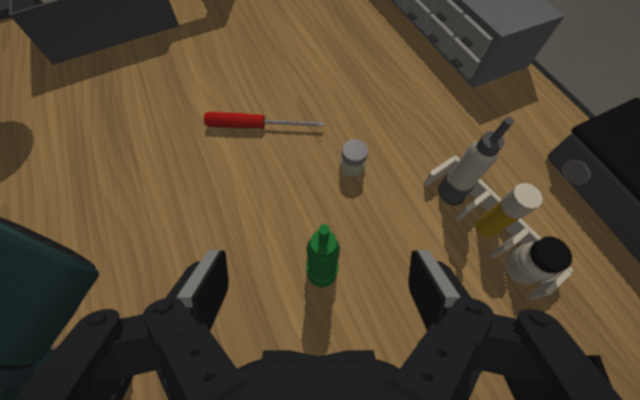

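View pics/t17.png

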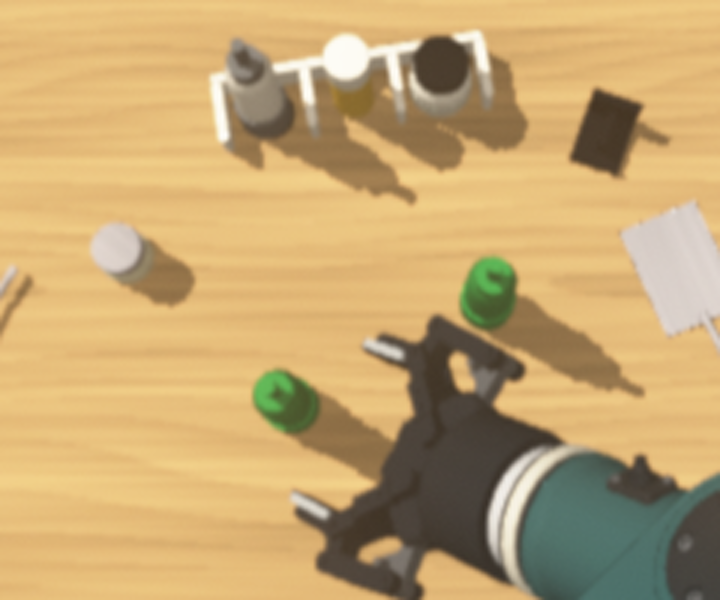

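Lateral alignment with the left green is good. But the open right knuckle, at (525,370) in the top zoom, may come down near the right green at (490,290), so I'll check that before descending.

```bash
python3 - <<'E'
from station import ctrl,imaging
from h import *
t=imaging.get_image("top");st=ctrl.read_state()
T=lambda x,y:(180+(x+.5)/3-.5,120+(y+.5)/3-.5)
tip=np.array([.374,-.0082])
h=np.radians(65);f=np.array([np.cos(h),np.sin(h)]);r=np.array([f[1],-f[0]])
for z in(.28,.31,.34):
  for nm,uv in (("Rkn",T(525,370)),("Rtop",T(440,318)),("Rtip",T(367,343)),("Lkn",T(318,560)),("Ltip",T(292,497))):
    p=plane(t,uv,z)[0][:2];print(z,nm,p.round(3),"fwd %.3f right %.3f"%((p-tip)@f,(p-tip)@r))
print("gR",plane(t,T(488,303),.02),plane(t,T(497,275),.15), "gL foot",plane(t,T(292,408),.02),plane(t,T(278,390),.15))
E
```

```text
0.28 Rkn [ 0.399 -0.122] fwd -0.093 right 0.071
0.28 Rtop [ 0.429 -0.074] fwd -0.036 right 0.078
0.28 Rtip [ 0.415 -0.032] fwd -0.005 right 0.047
0.28 Lkn [ 0.294 -0.006] fwd -0.032 right -0.073
0.28 Ltip [0.328 0.009] fwd -0.004 right -0.049
0.31 Rkn [ 0.396 -0.12 ] fwd -0.092 right 0.068
0.31 Rtop [ 0.425 -0.074] fwd -0.038 right 0.074
0.31 Rtip [ 0.411 -0.034] fwd -0.007 right 0.045
0.31 Lkn [ 0.295 -0.008] fwd -0.034 right -0.072
0.31 Ltip [0.328 0.006] fwd -0.006 right -0.048
0.34 Rkn [ 0.393 -0.118] fwd -0.092 right 0.064
0.34 Rtop [ 0.421 -0.074] fwd -0.039 right 0.070
0.34 Rtip [ 0.408 -0.035] fwd -0.010 right 0.042
0.34 Lkn [ 0.296 -0.011] fwd -0.035 right -0.070
0.34 Ltip [0.328 0.003] fwd -0.009 right -0.047
gR [[ 0.47621763 -0.11167311  0.02      ]] [[ 0.47588212 -0.11275284  0.15      ]] gL foot [[0.39698052 0.03584849 0.02      ]] [[0.39927132 0.03232728 0.15      ]]
```

The right knuckle comes no closer than about 35 mm to the right green's surface, so it's clear. I'll narrow the opening to 75% and descend.

Emit:
{"fn": "arm_command", "kwargs": {"deltas": [[75,0,0.031,0.031,0,0,0],[75,0,0.031,0.031,0,0,0],[75,0,0.031,0.031,0,0,0],[75,0,0.031,0.031,0,0,0],[75,0,0.031,0.031,0,0,0],[75,0,0.029,0.029,0,0,0],[75,0,0,0,0,0,0]]}}

```text
time: 23.52
tcp_pos: [0.3661, -0.0218, 0.0294]
orientation: [0.901, -0.202, 0.082, -0.374]
force: [-0.6, 0.7, 0.5]
finger_gap: 0.0643
```

```bash
python3 look.py 18; python3 - <<'E'
from station import ctrl,imaging
from h import *
t=imaging.get_image("top");cv2.imwrite("pics/t18.png",cv2.resize(t["frame"][120:320,180:420],None,fx=3,fy=3,interpolation=2))
E
```

```text
head 64.8 tilt 45.0 tcp [ 0.3661 -0.0218  0.0294] tip [ 0.3727 -0.0077  0.0138] F [-0.6  0.7  0.5] t 23.525 gap 0.06430586398879888 [-0.83 -0.04  2.19  0.72  1.41 -0.66]
```

View pics/w18.png

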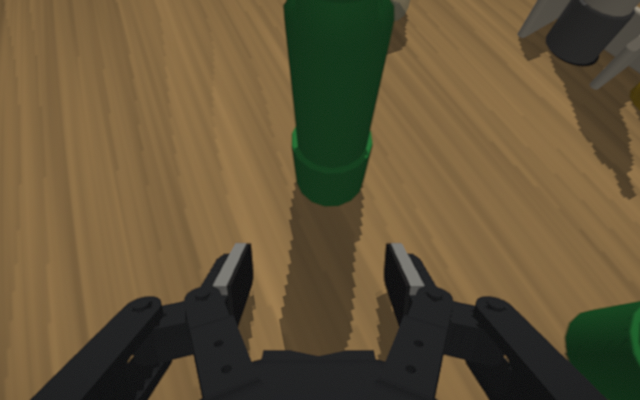

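View pics/t18.png

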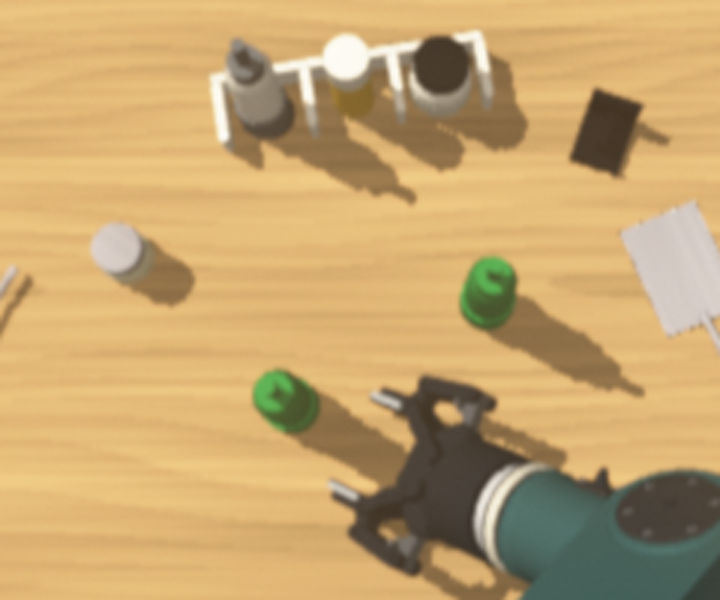

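```bash
python3 - <<'E'
from station import ctrl,imaging
from h import *
st=ctrl.read_state();w=wcam(st,imaging.get_image("wrist"));c=w["position"]
p=plane(w,(330,202.5),0)[0];v=p[:2]-c[:2];b=p[:2]+.021*v/np.linalg.norm(v)
r=R.from_quat(st["orientation"]).as_matrix();tip=st["tcp_pos"]+.022*r[:,2];f=np.array([-r[1,0],r[0,0]]);x=r[:2,0]
print("green",b,"fwd",(b-tip[:2])@f,"right",(b-tip[:2])@x/np.linalg.norm(x))
rr=R.from_quat(st["orientation"]).as_matrix();print("world shift -.0135,-.007 in tool", rr.T@np.array([-.0135,-.007,0]))
E
```

```text
green [0.40726402 0.0363228 ] fwd 0.05575560667672092 right 0.008872047570672533
world shift -.0135,-.007 in tool [-0.00922606  0.00852643 -0.00856912]
```

The green's foot is centred about 8 mm right of the jaw centre line and about 56 mm ahead. I'll increase the tilt to 55° so the palm stays clear of its body, shift right, and then advance around the foot.

```bash
python3 - <<'E'
from station import ctrl
from h import *
st=ctrl.read_state();g=np.array([.4065,.0367]);h=np.radians(65);f=np.array([np.cos(h),np.sin(h)])
def T(fw,z,ti): 
    tip=np.array([*(g+fw*f),z]);return tip-.022*target(65,ti)[:,2]
moves(st,[(T(-.052,.015,55),65,55,3),(T(.003,.013,55),65,55,8)])
E
```

```text
row 0 [2.7 0.9 1.6] mm rot [ 0.0591 -0.0026  0.001 ]
row 1 [2.7 1.  1.5] mm rot [ 0.0591 -0.0026  0.001 ]
row 2 [2.7 1.1 1.5] mm rot [ 0.0591 -0.0026  0.001 ]
row 0 [ 0.  -3.7  5.8] mm rot [0. 0. 0.]
row 1 [ 0.  -3.7  5.8] mm rot [0. 0. 0.]
row 2 [ 0.  -3.7  5.8] mm rot [0. 0. 0.]
row 3 [ 0.  -3.7  5.8] mm rot [0. 0. 0.]
row 4 [ 0.  -3.7  5.8] mm rot [0. 0. 0.]
row 5 [ 0.  -3.7  5.8] mm rot [0. 0. 0.]
row 6 [ 0.  -3.7  5.8] mm rot [0. 0. 0.]
row 7 [ 0.  -3.7  5.8] mm rot [0. 0. 0.]
```

Emit:
{"fn": "arm_command", "kwargs": {"deltas": [[75,0.0027,0.001,0.0015,0.059,-0.002,0.001],[75,0.0027,0.001,0.0015,0.059,-0.002,0.001],[75,0.0027,0.001,0.0015,0.059,-0.002,0.001],[75,0,0,0,0,0,0],[75,0,-0.0037,0.0058,0,0,0],[75,0,-0.0037,0.0058,0,0,0],[75,0,-0.0037,0.0058,0,0,0],[75,0,0,0,0,0,0]]}}

```text
time: 24.72
tcp_pos: [0.3843, -0.0063, 0.0251]
orientation: [0.866, -0.193, 0.099, -0.451]
force: [0.8, 0.4, 0.7]
finger_gap: 0.064
```

```bash
python3 look.py 19
```

```text
head 65.0 tilt 55.0 tcp [ 0.3843 -0.0063  0.0251] tip [0.3919 0.0101 0.0125] F [0.8 0.4 0.7] t 24.725 gap 0.06396918809989358 [-0.85  0.1   2.18  0.86  1.45 -0.79]
```

View pics/w19.png

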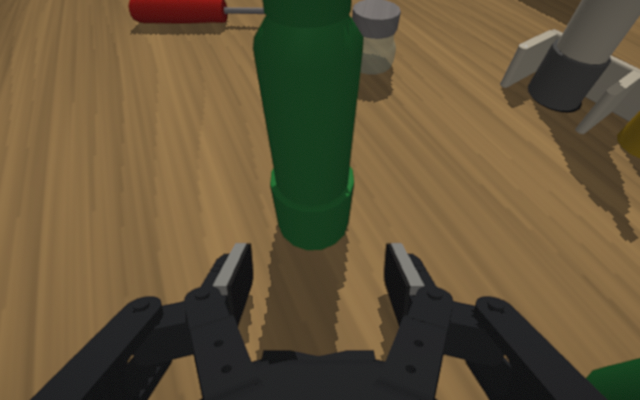

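View pics/s19.png

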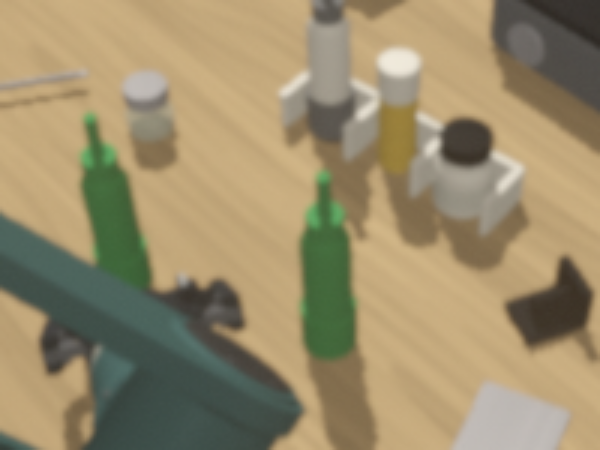

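```bash
python3 - <<'E'
from station import ctrl,imaging
from h import *
st=ctrl.read_state();w=wcam(st,imaging.get_image("wrist"));c=w["position"]
p=plane(w,(313,245.5),0)[0];v=p[:2]-c[:2];b=p[:2]+.021*v/np.linalg.norm(v)
r=R.from_quat(st["orientation"]).as_matrix();tip=st["tcp_pos"]+.022*r[:,2];f=np.array([-r[1,0],r[0,0]]);x=r[:2,0]
print("green",b,"fwd",(b-tip[:2])@f,"right",(b-tip[:2])@x/np.linalg.norm(x))
E
```

```text
green [0.40112842 0.03887889] fwd 0.030530711447458763 right -0.004160716474814436
```

Emit:
{"fn": "arm_command", "kwargs": {"deltas": [[75,-0.0008,-0.0038,0.0054,0,0,0],[75,-0.0008,-0.0038,0.0054,0,0,0],[75,-0.0008,-0.0038,0.0054,0,0,0],[75,-0.0008,-0.0038,0.0054,0,0,0],[75,-0.0006,-0.0038,0.0054,0,0,0],[75,0,0,0,0,0,0]], "grip_force": 20}}

```text
time: 25.62
tcp_pos: [0.3948, 0.025, 0.0251]
orientation: [0.866, -0.193, 0.099, -0.451]
force: [0.6, 0.3, -1.0]
finger_gap: 0.0643
```

```bash
python3 look.py 20
```

```text
head 65.0 tilt 55.0 tcp [0.3948 0.025  0.0251] tip [0.4024 0.0413 0.0125] F [ 0.6  0.3 -1. ] t 25.625 gap 0.06426302968004954 [-0.76  0.08  2.2   0.91  1.4  -0.75]
```

View pics/w20.png

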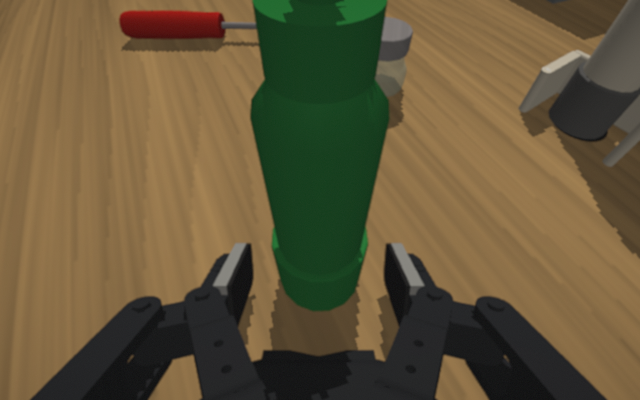

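The foot is centred between the pads at (320,280), so I'll close gently.

Emit:
{"fn": "arm_command", "kwargs": {"deltas": [[65,0,0,0,0,0,0],[57,0,0,0,0,0,0],[53,0,0,0,0,0,0],[50,0,0,0,0,0,0],[48,0,0,0,0,0,0],[46,0,0,0,0,0,0],[46,0,0,0,0,0,0]], "grip_force": 20}}

```text
time: 26.6
tcp_pos: [0.395, 0.0242, 0.0253]
orientation: [0.866, -0.193, 0.099, -0.451]
force: [-0.8, -1.3, 2.1]
finger_gap: 0.0413
```

```bash
python3 look.py 21; python3 - <<'E'
from station import ctrl
from h import *
st=ctrl.read_state();rr=R.from_quat(st["orientation"]).as_matrix();print(rr.T@np.array([-.0135,-.007,0]))
E
```

```text
head 64.9 tilt 55.0 tcp [0.395  0.0242 0.0253] tip [0.4026 0.0406 0.0126] F [-0.8 -1.3  2.1] t 26.6 gap 0.04132494000351647 [-0.77  0.08  2.2   0.91  1.4  -0.75]
[-0.0092585   0.00693331 -0.00987215]
```

View pics/w21.png

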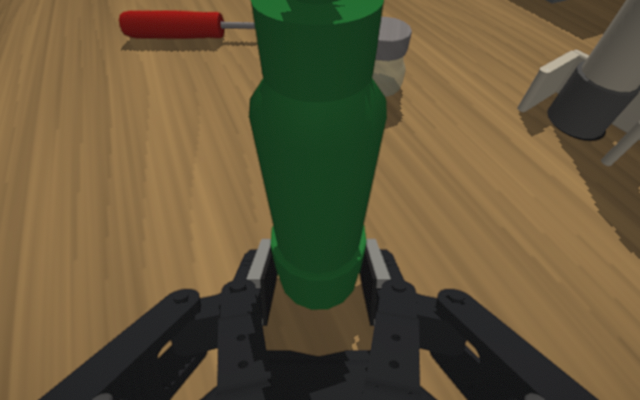

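View pics/s21.png

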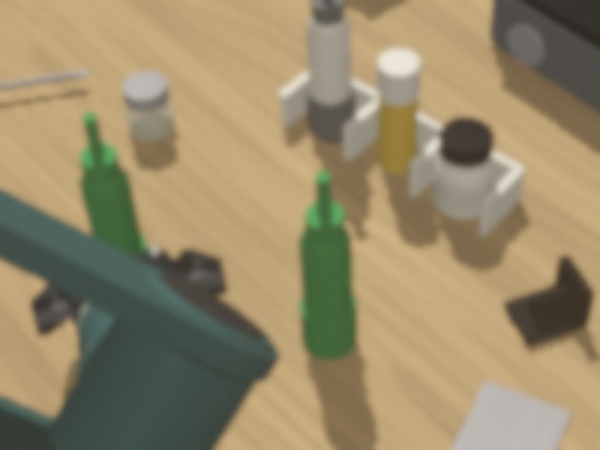

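Emit:
{"fn": "arm_command", "kwargs": {"deltas": [[46,-0.0015,0.00115,-0.00165,0,0,0],[46,-0.0015,0.00115,-0.00165,0,0,0],[46,-0.0015,0.00115,-0.00165,0,0,0],[46,-0.0015,0.00115,-0.00165,0,0,0],[46,-0.0015,0.00115,-0.00165,0,0,0],[46,-0.0016,0.00115,-0.00165,0,0,0],[46,0,0,0,0,0,0]]}}

```text
time: 27.58
tcp_pos: [0.3814, 0.0171, 0.0253]
orientation: [0.866, -0.193, 0.099, -0.451]
force: [-1.0, -0.8, 3.3]
finger_gap: 0.0408
```

```bash
python3 look.py 22; cat > gr.py <<'E'
from station import ctrl,imaging
from h import *
import pickle
t0,s0=pickle.load(open("im.pkl","rb"));s=imaging.get_image("side")
s16=pickle.load(open("s16.pkl","rb"))
def top(d): # topmost nozzle point
    h=cv2.cvtColor(d["frame"],cv2.COLOR_BGR2HSV);m=cv2.inRange(h,(45,100,30),(80,255,255))[:, :270]
    ys,xs=np.nonzero(m);k=ys<ys.min()+24;return np.array([xs[k].mean(),ys[k].mean()]),ys.min()
for n,d in(("orig",s0),("moved",s16),("now",s)):
    c,y=top(d);print(n,c.round(2),y,plane(d,c,.145).round(4))
E
python3 gr.py
```

```text
head 64.9 tilt 55.0 tcp [0.3814 0.0171 0.0253] tip [0.389  0.0335 0.0127] F [-1.  -0.8  3.3] t 27.575 gap 0.04082598120413667 [-0.81  0.06  2.22  0.88  1.42 -0.77]
orig [229.79 179.33] 164 [[0.379  0.0082 0.145 ]]
moved [233.2  174.61] 159 [[0.3915 0.0149 0.145 ]]
now [229.55 179.46] 164 [[0.3784 0.0083 0.145 ]]
```

View pics/s22.png

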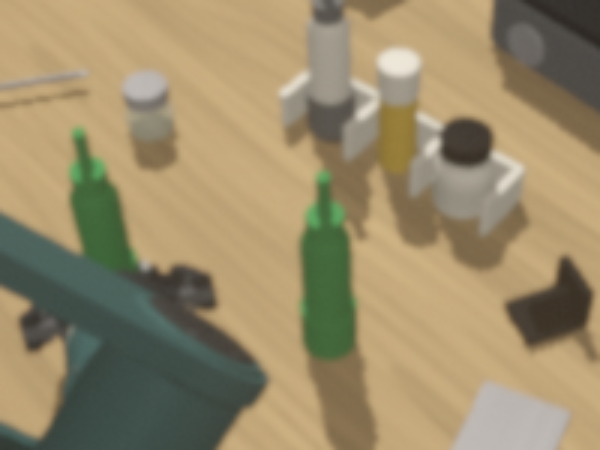

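The green look-alike is back within about 1 mm of its first place. Now release, back out and rise.

Emit:
{"fn": "arm_command", "kwargs": {"deltas": [[52,0,0,0,0,0,0],[58,0,0,0,0,0,0],[66,0,0,0,0,0,0],[75,0,0,0,0,0,0],[75,0,0,0,0,0,0],[75,0,0.0037,-0.0054,0,0,0],[75,0,0.0037,-0.0054,0,0,0],[75,0,0.0037,-0.0054,0,0,0]]}}

```text
time: 28.72
tcp_pos: [0.3732, -0.0011, 0.0254]
orientation: [0.866, -0.193, 0.099, -0.451]
force: [-0.4, 0.3, 0.3]
finger_gap: 0.0643
```

Emit:
{"fn": "arm_command", "kwargs": {"deltas": [[75,0,0.0037,-0.0054,0,0,0],[75,0,0.0037,-0.0054,0,0,0],[75,0,0.0037,-0.0054,0,0,0],[75,0,0.0037,-0.0054,0,0,0],[75,0,0.0037,-0.0054,0,0,0],[75,0,0,0,0,0,0]]}}

```text
time: 29.48
tcp_pos: [0.3595, -0.0307, 0.0258]
orientation: [0.866, -0.193, 0.099, -0.451]
force: [-0.6, -0.2, -0.2]
finger_gap: 0.064
```

```bash
python3 look.py 23; python3 gr.py
```

```text
head 64.9 tilt 55.0 tcp [ 0.3595 -0.0307  0.0258] tip [ 0.3671 -0.0143  0.0131] F [-0.6 -0.2 -0.2] t 29.475 gap 0.0640120527623594 [-0.94  0.09  2.18  0.8   1.5  -0.84]
orig [229.79 179.33] 164 [[0.379  0.0082 0.145 ]]
moved [233.2  174.61] 159 [[0.3915 0.0149 0.145 ]]
now [229.58 179.6 ] 164 [[0.3782 0.0079 0.145 ]]
```

View pics/w23.png

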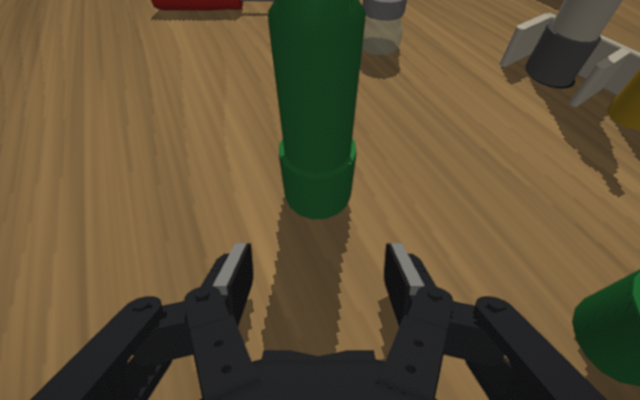

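Emit:
{"fn": "arm_command", "kwargs": {"deltas": [[75,0,-0.02,-0.014,0,0,0],[75,0,-0.033,-0.023,0,0,0],[75,0,-0.033,-0.023,0,0,0],[75,0,-0.033,-0.023,0,0,0],[75,0,-0.033,-0.023,0,0,0],[75,0,-0.033,-0.023,0,0,0],[75,0,-0.033,-0.023,0,0,0],[75,0,0,0,0,0,0]]}}

```text
time: 30.62
tcp_pos: [0.3607, -0.0304, 0.2941]
orientation: [0.867, -0.191, 0.102, -0.449]
force: [-0.7, 0.3, 1.0]
finger_gap: 0.064
```

```bash
python3 look.py 24; python3 gr.py; python3 - <<'E'
from station import imaging
from h import *
import pickle
t0,s0=pickle.load(open("im.pkl","rb"));t=imaging.get_image("top");s=imaging.get_image("side")
cv2.imwrite("pics/t24.png",cv2.resize(t["frame"][110:300,180:420],None,fx=3.3,fy=3.1,interpolation=2))
cv2.imwrite("pics/s24z.png",cv2.resize(s["frame"][130:230,270:400],None,fx=6,fy=6,interpolation=2))
df=cv2.absdiff(s0["frame"],s["frame"]).max(2);cv2.imwrite("pics/df2.png",np.where(df>30,255,0).astype(np.uint8))
E
```

```text
head 65.0 tilt 54.9 tcp [ 0.3607 -0.0304  0.2941] tip [ 0.3684 -0.0141  0.2814] F [-0.7  0.3  1. ] t 30.625 gap 0.06403952962344117 [-0.94 -0.32  1.91  0.89  1.96 -0.33]
orig [229.79 179.33] 164 [[0.379  0.0082 0.145 ]]
moved [233.2  174.61] 159 [[0.3915 0.0149 0.145 ]]
now [239.05 221.18] 219 [[ 0.3324 -0.0933  0.145 ]]
```

View pics/t24.png

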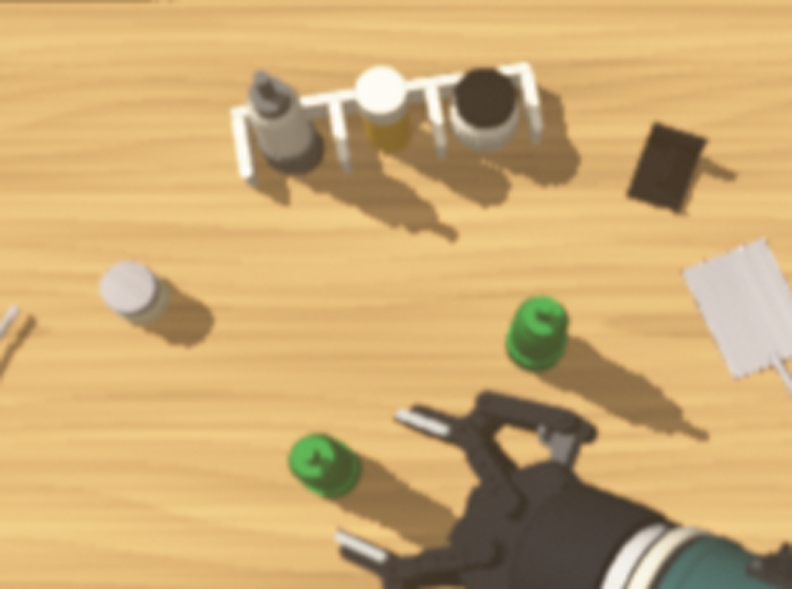

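View pics/s24z.png

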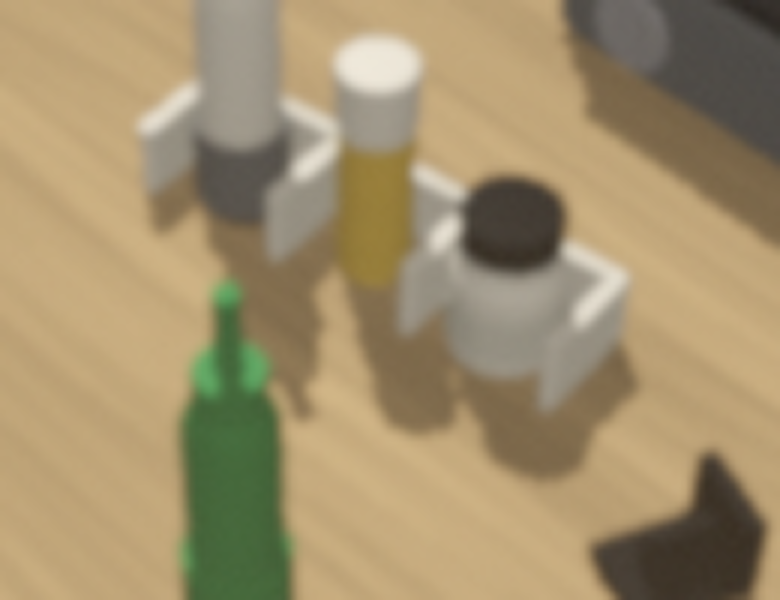

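View pics/df2.png

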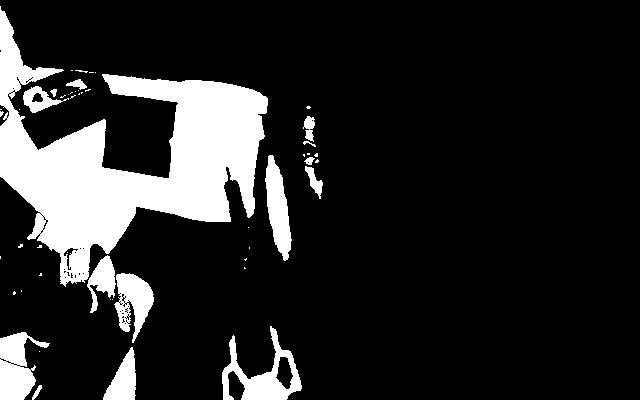

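```bash
python3 - <<'E'
from h import *
from station import imaging,ticket
import pickle
w=imaging.get_image("wrist")
z=target(30.1,44.9); st={"tcp_pos":np.array([.5807,.0387,.025]),"orientation":R.from_matrix(z).as_quat()}
w=wcam(st,w);c=w["position"]
p=plane(w,(332,220.5),0)[0];v=p[:2]-c[:2];b=p[:2]+.021*v/np.linalg.norm(v)
mat=np.array([.6335,.0615]);a=np.radians(9.8);u=np.array([np.cos(a),np.sin(a)]);q=np.array([-u[1],u[0]])
print(b,(b-mat)@u,(b-mat)@q)
print(ticket.hand_in())
E
```

```text
[0.63450634 0.05864026] 0.0005048991789557671 -0.002989297912890835
the job is handed in; nothing more can be done
None
```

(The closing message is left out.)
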